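Dip the torch cooler with its gauge rod

TASK

The torch cooler has just been topped up. Push its hinged filler door fully shut until it snaps home on its ball catch, then take the gauge rod from its rest by the handle, slide it down the guide tube in the door until its collar stops on the mouth of the tube, and draw it right out again. Finish holding the rod still and level in the gripper, clear of the cooler and well up off the bench (the whole rod at least 150 mm above it), so that the marks near its tip can be read: the program ends while still holding it, the door stays shut, and the loose things lying about are left alone.

Things in the scene. Friction and masses are not known exactly. Their poses are not given: they have to be found in the camera images.
- cooler: grey sheet-steel torch cooler bolted down, 180 deep (its x) x 170 wide (its y) x 160 mm high, bolted feet out 22 mm at both sides. Origin: centre of its underside. Front (-x, towards the robot) 60 mm high, two brass hose couplings stick out 24 mm; above it a face slopes up and back at 45 degrees to the flat top, with a handle bar 193 mm high. Hollow behind the slope.
- filler_door (a joint): hinge of the filler door on the sloping face, rad: 0 = shut, flush on the 45 degree slope; grows as the free (lower) edge swings up and outwards; 0.785 = door level. Stiff hinge (0.3 N m), the door stays where it is left. Between about 0.12 and 0.05 rad a sprung ball must be pushed back: pressing the lip takes 1 to 3 N before that and some 12 N there, then it snaps to 0 and is held.
- door_hinge (a point): point on the hinge line, in the middle of the door's width, at the upper edge of the slope, 156 mm above the table. The hinge line is along the cooler's y axis. This point's axes turn with the door: y along the hinge line, z square out of the door, -x from the hinge towards the door's free edge.
- door_lip (a point): centre of the upper face of the press lip at the door's free edge: a plate strip 70 mm wide (along the hinge line) x 24 mm, standing out of the door at 45 degrees so that it is level with the door shut; push the door shut here, from above. Point 109 mm from the hinge along the door and 14 mm out of it. Same axes as door_hinge. About 90 mm above the table with the door shut.
- tube_mouth (a point): centre of the outer end of the steel guide tube, square through the door on its middle line, 46 mm from the hinge; it stands 34 mm out of the door, ends 16 mm inside. Axes as door_hinge: z points out along the tube. Bore 15 mm, widening to 20 mm in the last 7 mm; outer diameter 24 mm, 29 mm at the mouth. Door shut, the tube points up and to the front at 45 degrees.
- gauge_rod: the gauge rod; origin at the centre of the collar's face on the tip side (as gauge_collar), x axis along the rod from handle to tip. 130 g; it balances 25 mm to the tip side of that face. At the start it lies level in its rest, axis 62 mm above the table, tip away from the robot, handle free on all sides.
- gauge_grip (a point): centre of the gauge rod's round black handle, 16 mm diameter, 75 mm long: grasp it here. Same axes as gauge_rod. A steel collar (29 mm diameter, 6 mm thick) ends the handle; beyond it the thin steel rod, 9 mm diameter, 115 mm long, with a tapered tip. A 26 mm wire loop at the handle's back end.
- gauge_collar (a point): centre of the collar's face on the tip side, which stops on the mouth of the tube; 45 mm from gauge_grip towards the tip. Same axes as gauge_grip.
- gauge_tip (a point): tip of the gauge rod, 115 mm from gauge_collar (160 mm from gauge_grip). Same axes as gauge_grip. The reading marks are grooves 19 to 50 mm from it.
- gauge_rest: dark steel rest bolted to the table: base plate 110 x 60 x 5 mm and two upright plates 40 mm wide and 68 mm high, 78 mm apart along its x axis, with V notches in which the rod lies along the rest's x axis; origin at the centre of its underside. The nearer upright stands just to the tip side of the collar.
- combination_pliers: bystander: pliers lying on the table, 51 x 179 x 12 mm; origin at the centre of the underside
- nut_m20: bystander: hexagon nut 34 mm across lying on the table, 16 mm high; origin at the centre of the underside
- gas_nozzle_1: bystander: tapered gas nozzle lying on the table, 68 mm long, 21 mm diameter; origin at the centre of the underside

How it is judged:
By the outcome, as a careful person would: the job done as asked, in the order asked, and still so for the second after the job is handed in, while the arm keeps its last pose, push and grip.
It also fails if it takes over 67 s, if anything falls off the work surface, if the arm or the gripper's body presses on something with over 40 N, if the wrist force passes 120 N, or if a joint passes its speed limit or range.

ROBOT

A 6-joint arm with a two-finger parallel gripper is mounted at the origin on a cart in front of the work surface, level with it; the furniture and walls round the work are solid. World frame = base frame: x ahead of the robot, y to its left, z up, the work surface at z = 0. Lengths are in m, angles in rad, forces in N, time in s.
With the tool pointing down it reaches from about 0.35 to 0.85 m from the base axis. Payload 8.1 kg.
Tool frame: the origin (TCP) lies at the very end of the fingers, on their centre line; the grasp point (between the pads) lies 19 mm behind it; z points along the fingers, y is the direction in which the jaws open and shut (so a half turn about z gives the same grasp; the last joint's range is limited). The gripper opens to 85 mm and grips with 20 to 120 N. Pads are 22 mm wide; open, the fingers measure 114 mm over their backs; the gripper's body (76 mm by 85 mm) begins 54 mm behind the grasp point. The pads swing forward as they close: fully open they stand 13 mm farther back than shut.
Start: joints at [-0.085, 0.13, 1.488, -0, 1.523, -0.085], TCP at [0.6, 0, 0.231] pointing down, gripper open.
Joint ranges: [-2.96, 2.96], [-0.89, 2.26], [0.02, 2.5], [-1.34, 4.48], [0, 2.73], [-2.66, 2.66]. Speed limits (rad/s): [2.39, 2.39, 2.79, 3.14, 3.14, 3.14].

INTERFACE

Orientations are given as a 3x3 rotation matrix whose columns are the frame's x, y, z axes.
In Python, from bench import arm gives the robot as it stands. The module is installed in compiled form; this text tells all that it offers.
- The arm moves only by the tool move_arm, never from a script. Its argument "plan" is a list of rows, each an object of numbers: "dx", "dy", "dz": the shift along the tool's x, y, z in mm; "ax", "ay", "az": the turn, a rotation vector about the tool's x, y, z in degrees; "grip": the finger opening in mm, from 0 to 85.4. In form: [{"dx": .., "dy": .., "dz": .., "ax": .., "ay": .., "az": .., "grip": ..}, ...]. A call has 1 to 5 rows; each row is the pose to reach, as a shift and turn from the pose measured when the call began, along the tool's axes at that moment; what a row does not reach only later rows make up. A row lasts 1/10 s, in which the tool goes at most 50 mm and 8.59 degrees, less where a joint would pass 70% of its speed; a pose out of reach is approached as far as the arm can. A call with a gripper value outside its range is refused whole. The fingers move at their own pace and stop on an object; "newtons" is the grip in N (left out, the last holds). Time passes only in rows, so rows that repeat a pose let the fingers close. It gives the time, the measured TCP pose, the force and the opening at its end, in the units of the state.
- arm.get_state(): the state, without advancing time (a new reading comes with each control period).
- arm.capture(name): name is "scene" or "side" or "wrist"; returns the picture (384x512x3 uint8, red, green, blue); there is no depth.
- arm.camera_info(name): a dict with "fx", "fy", "cx", "cy" (pixels), "k1" (the pictures are not rectified: a ray, as slopes to the right and down, at radius r is drawn at 1 + k1 r^2 times it, then the intrinsics apply), "pose" (4x4, takes a point from camera to world coordinates). Camera axes: x right, y up, looking along -z (the intrinsics and any distortion apply to the point x, -y, -z); pixel columns grow to the right and rows downward; lengths in m; the calibration is good to about 2 mm. A picture is of the moment at which its call begins: read the wrist's pose just before it. camera_info takes no time and is no camera call; for the wrist camera it gives the pose at the moment of the call.
- arm.job_done(): hands the job in, once; it reports no verdict.
Trained networks look in the newest picture that a camera, given by its name, has taken for a name from the list of things; names that differ only in an ending like _2 or _b are one class to them, and where a whole thing is asked for, a point or a joint stands for the part that bears it (a point fixed in the world has none). Each returns a list of dicts, best first, with "confidence" (0 to 1); they miss things now and then, are a little off and sometimes report something else, mostly with a low value. They report only what shows in the picture. A call takes as long as a camera call.
- arm.spot_in(camera, target): "position" ([column, row] in pixels, amid what is visible of it).
The state is a dict: "clock": time; "qpos": joint angles; "joint_velocities": joint speeds; "tau": joint torques, N m; "eef_pos": TCP position; "tcp_rot": TCP orientation; "wrist_force": force on the tool from outside, world axes, zero at the start; "moment": the same for the moment, N m; "opening": finger opening in m.
Only numpy, scipy, OpenCV 4.12 (cv2) and the standard library are available. Lean on these libraries where they do the work, as an engineer would, in place of code of your own. Each camera call takes 0.05 s, during which the arm holds its last target.

## Working session

There is one attempt and no reset: what is moved stays moved. The work goes in short steps, Python scripts to look and compute and a tool call to move; the robot and the scene stay as the last step left them, time stands still between calls to the robot, and variables do not carry over. Pictures are saved under pics/ and viewed, and the job is handed in when it is done.

Besides the shell and the picture viewer there is one more tool, called as a command line: name --argument value ..., lists and objects as JSON in quotes. move_arm: Moves the arm, as the interface text tells. Its arguments: {"type":"object","properties":{"plan":{"type":"array","items":{"type":"object","properties":{"dx":{"type":"number"},"dy":{"type":"number"},"dz":{"type":"number"},"ax":{"type":"number"},"ay":{"type":"number"},"az":{"type":"number"},"grip":{"type":"number"}}}},"newtons":{"type":"number"}},"required":["plan"]}

```bash
mkdir -p pics; ls
python3 - <<'E'
from bench import arm
import cv2
s=arm.get_state()
print({k:(v if not hasattr(v,'round') else v) for k,v in s.items()})
for n in ["scene","side","wrist"]:
    im=arm.capture(n); cv2.imwrite(f"pics/{n}0.png",im[:,:,::-1])
    ci=arm.camera_info(n); print(n,ci)
    for t in ["cooler","door_hinge","door_lip","tube_mouth","gauge_grip","gauge_collar","gauge_tip","gauge_rest","combination_pliers","nut_m20","gas_nozzle_1"]:
        r=arm.spot_in(n,t); print(t,[(round(d['confidence'],2),[round(float(x),1) for x in d['position']]) for d in r[:2]])
E
```

```text
pics
{'clock': 0.0, 'qpos': array([-8.54093326e-02,  1.31154569e-01,  1.48931298e+00, -3.86468483e-05,
        1.52303398e+00, -8.53876617e-02]), 'joint_velocities': array([-0.0010437 , -0.00073948, -0.00100028, -0.00167517,  0.00054708,
        0.00037755]), 'tau': array([-1.90700346e-03, -5.69404185e+01, -5.00557995e+01, -2.19391650e-04,
        1.44415747e-02,  7.24149572e-05]), 'eef_pos': array([5.99422532e-01, 5.20504246e-05, 2.30229897e-01]), 'tcp_rot': array([[ 1.99073307e-05,  9.99998185e-01, -1.90520015e-03],
       [ 9.99999992e-01, -1.96704076e-05,  1.24374700e-04],
       [ 1.24336998e-04, -1.90520261e-03, -9.99998177e-01]]), 'wrist_force': array([ 0.29257677, -0.1285229 , -0.31914928]), 'moment': array([-0.01117853,  0.00363962, -0.01786374]), 'opening': 0.08499454188551224}
scene {'fx': 446.9144648118996, 'fy': 446.9144648118996, 'cx': 255.83268588567717, 'cy': 188.03291912245024, 'k1': -0.12540666977096224, 'pose': array([[-0.3471211 , -0.68744237,  0.6379106 ,  1.22128048],
       [ 0.93770112, -0.26525928,  0.22439725,  0.2425302 ],
       [ 0.01495153,  0.6760625 , 
[... 1580 characters left out ...]

         5.99677428e-01],
       [ 3.55562648e-04,  9.60202496e-01,  2.79304567e-01,
         7.11598650e-02],
       [ 5.95736335e-04, -2.79304738e-01,  9.60202327e-01,
         3.74540901e-01],
       [ 0.00000000e+00,  0.00000000e+00,  0.00000000e+00,
         1.00000000e+00]])}
cooler [(0.63, [274.7, 93.4])]
door_hinge [(0.72, [205.0, 81.0])]
door_lip [(0.74, [204.3, 84.1])]
tube_mouth [(0.86, [205.3, 84.1])]
gauge_grip [(0.47, [186.7, 323.9])]
gauge_collar [(0.61, [203.6, 85.7]), (0.48, [188.6, 323.2])]
gauge_tip [(0.48, [183.9, 324.3])]
gauge_rest [(0.72, [199.7, 298.0])]
combination_pliers []
nut_m20 [(0.8, [120.8, 186.6])]
gas_nozzle_1 [(0.93, [325.0, 279.8]), (0.4, [202.1, 296.1])]
```

```bash
cd pics
python3 - <<'E'
import cv2
for n in ["scene","side","wrist"]:
    im=cv2.imread(f"{n}0.png"); cv2.imwrite(f"{n}0b.png",cv2.resize(im,(800,600),interpolation=cv2.INTER_CUBIC))
    if n!="wrist":
        c=im[110:290,120:360]; cv2.imwrite(f"{n}0c.png",cv2.resize(c,(800,600),interpolation=cv2.INTER_CUBIC))
E
```

```text
(no output)
```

View pics/scene0b.png

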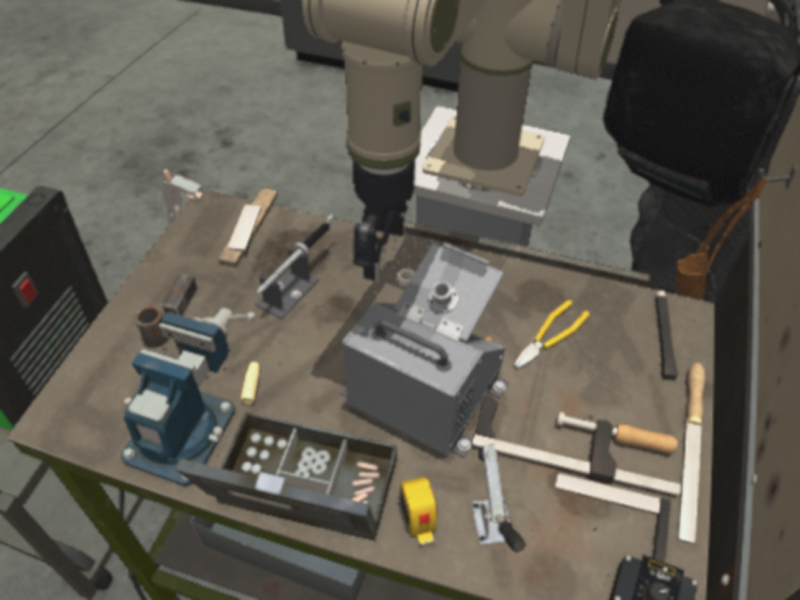

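View pics/scene0c.png

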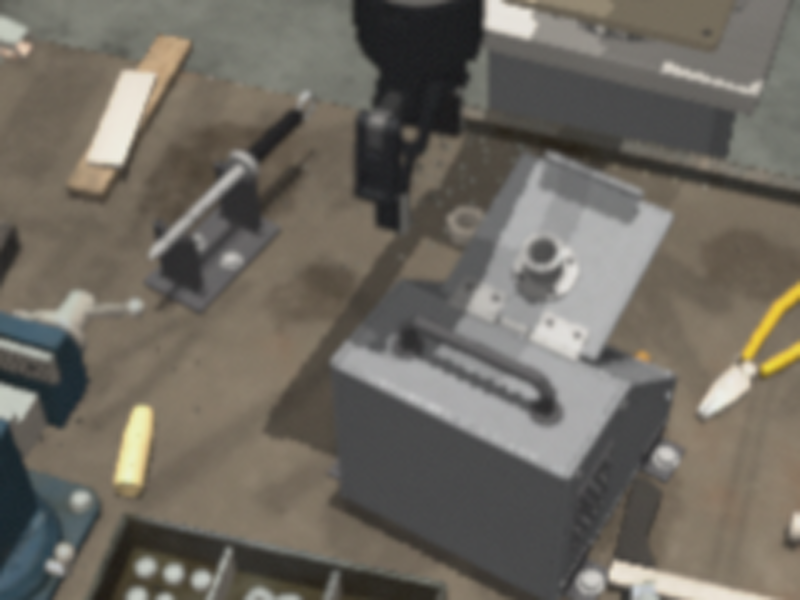

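View pics/side0c.png

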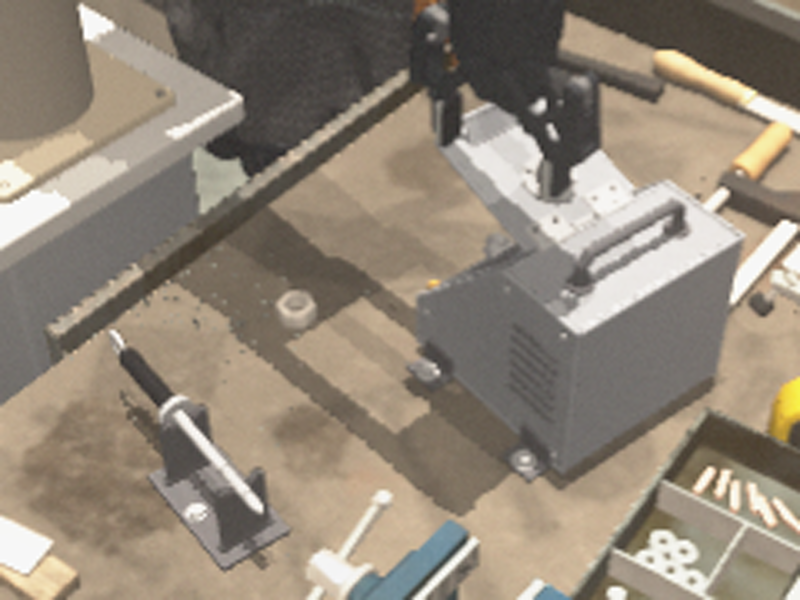

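View pics/wrist0b.png

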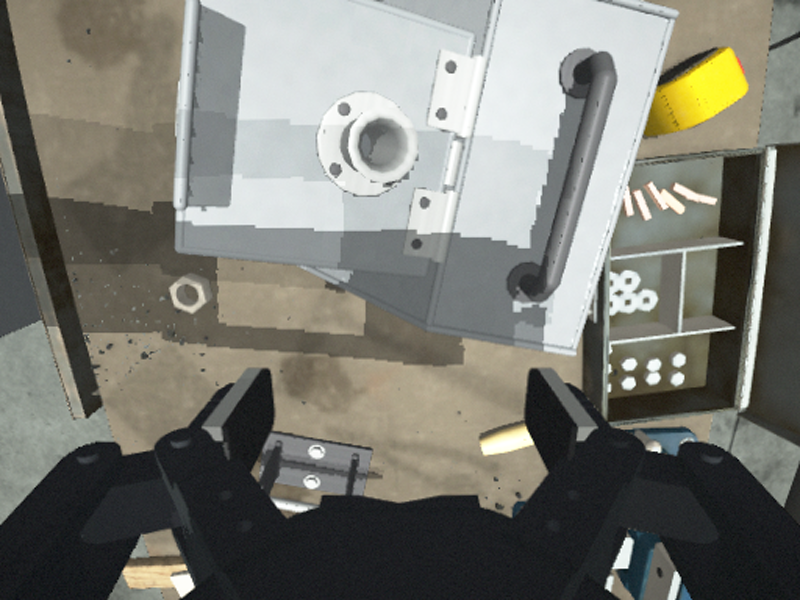

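```bash
cat > h.py <<'E'
import numpy as np
from scipy.optimize import least_squares
def proj(ci,P):
    T=np.asarray(ci['pose']);p=T[:3,:3].T@(np.asarray(P)-T[:3,3]);u,v=p[0]/-p[2],-p[1]/-p[2]
    f=1+ci['k1']*(u*u+v*v);return np.array([ci['cx']+ci['fx']*u*f,ci['cy']+ci['fy']*v*f])
def ray(ci,px):
    import cv2
    K=np.array([[ci['fx'],0,ci['cx']],[0,ci['fy'],ci['cy']],[0,0,1]])
    q=cv2.undistortPoints(np.array([[px]],float),K,np.array([ci['k1'],0,0,0.]))[0,0]
    T=np.asarray(ci['pose']);d=T[:3,:3]@np.array([q[0],-q[1],-1]);return T[:3,3],d/np.linalg.norm(d)
def atz(ci,px,z):
    o,d=ray(ci,px);return o+d*(z-o[2])/d[2]
def tri(obs):
    A=np.zeros((3,3));b=np.zeros(3)
    for ci,px in obs:
        o,d=ray(ci,px);M=np.eye(3)-np.outer(d,d);A+=M;b+=M@o
    X=np.linalg.solve(A,b);return X,[np.round(proj(ci,X)-px,1) for ci,px in obs]
def cool(c,P):
    x,y,a=c;P=np.asarray(P);return np.array([x+np.cos(a)*P[0]-np.sin(a)*P[1],y+np.sin(a)*P[0]+np.cos(a)*P[1],P[2]])
def doorpt(th,s,w,n):  # s along door from hinge, w along hinge, n out of the door
    b=np.pi/4-th  # door dir: down-front angle below level
    return [0.006-s*np.cos(b)-n*np.sin(b)*1.0, w, 0.156-s*np.sin(b)+n*np.cos(b)]
E
cat > /tmp/a.py <<'E'
from bench import arm
from h import *
ci={n:arm.camera_info(n) for n in ["scene","side","wrist"]}
C=lambda p:np.array(p)*0.3+[120,110]
W=lambda p:np.array(p)*0.64
obs=[('wrist',W((575,352)),(.09,-.085,.16)),('wrist',W((430,330)),(.01,-.085,.16)),('wrist',W((675,15)),(.09,.085,.16)),
('scene',C((335,362)),(.09,-.085,.16)),('scene',C((575,475)),(.09,.085,.16)),
('side',C((568,330)),(.09,-.085,.16)),('side',C((740,235)),(.09,.085,.16)),('side',C((500,258)),(.01,-.085,.16))]
f=lambda c:np.concatenate([proj(ci[n],cool(c,P))-px for n,px,P in obs])
r=least_squares(f,[.65,.1,-.2]);print(r.x,np.degrees(r.x[2]));print(r.fun.reshape(-1,2).round(1))
c=r.x
dobs=[('wrist',W((383,145)),(.046,0,.034)),('scene',C((543,247)),(.046,0,.034)),
('wrist',W((180,208)),(.117,-.035,.022)),
('scene',C((545,157)),(.117,-.035,.022)),('scene',C((640,214)),(.117,.035,.022))]
g=lambda t:np.concatenate([proj(ci[n],cool(c,doorpt(t[0],*P)))-px for n,px,P in dobs])
for t0 in (.5,.8,1.1):
    r=least_squares(g,[t0]);print(r.x,r.cost);print(r.fun.reshape(-1,2).round(1))
print('mouth',tri([('wrist' and ci['wrist'],W((383,145))),(ci['scene'],C((543,247)))]))
# rod
S=ci['scene'];D=ci['side']
for nm,a,b in [('collar',(242,162),(172,412)),('handleback',(298,118),(125,352)),('tip',(155,252),(262,510))]:
    print(nm,tri([(S,C(a)),(D,C(b))]))
for nm,b in [('nut',(297,310))]: print(nm,atz(D,C(b),.016))
E
PYTHONPATH=. python3 /tmp/a.py
```

```text
Traceback (most recent call last):
ModuleNotFoundError: No module named 'bench'
```

```bash
cp /tmp/a.py a.py; python3 - < a.py
```

```text
[ 0.62100943  0.07615145 -0.18121629] -10.382928450396706
[[-2.   1.4]
 [-1.  -0.2]
 [-0.5 -1.8]
 [-1.6  0.4]
 [-2.1  1.5]
 [ 3.2  1. ]
 [ 1.4 -0.4]
 [ 1.2  4.2]]
[1.07724643] 18.535833872496404
[[-0.8  0.2]
 [-0.5  1.8]
 [-0.3 -1.6]
 [ 0.5 -0. ]
 [ 0.3 -5.5]]
[1.07724623] 18.535833872831198
[[-0.8  0.2]
 [-0.5  1.8]
 [-0.3 -1.6]
 [ 0.5 -0. ]
 [ 0.3 -5.5]]
[1.07724689] 18.535833872768244
[[-0.8  0.2]
 [-0.5  1.8]
 [-0.3 -1.6]
 [ 0.5 -0. ]
 [ 0.3 -5.5]]
mouth (array([0.59371197, 0.08155948, 0.20788188]), [array([-0.3, -1. ]), array([-0.3,  0. ])])
collar (array([ 0.46064083, -0.20819989,  0.06191926]), [array([-0.2,  0.5]), array([-0.3, -0.5])])
handleback (array([ 0.38787567, -0.19034449,  0.05852739]), [array([ 0.2, -0.6]), array([0.4, 0.6])])
tip (array([ 0.57541106, -0.22728717,  0.06118602]), [array([-0.5,  1. ]), array([-0.6, -1. ])])
nut [ 0.42100734 -0.03797492  0.016     ]
```

move_arm --plan '[{"dx": 0, "dy": 0, "dz": -30, "az": -8, "grip": 0}, {"dx": 25, "dy": -20, "dz": -35, "az": -16, "grip": 0}, {"dx": 50, "dy": -40, "dz": -35, "az": -24, "grip": 0}, {"dx": 80, "dy": -60, "dz": -35, "az": -32, "grip": 0}, {"dx": 94, "dy": -75, "dz": -35, "az": -40, "grip": 0}]'

```text
schema error: expected keys dx, dy, dz, ax, ay, az, grip
```

```bash
cat >> h.py <<'E'
from scipy.spatial.transform import Rotation as Rn
Cc=np.array([.6210,.0762,-.1812])
def Rlean(yaw,phi):
    # tool z: down, leaned by phi (deg, + = fingertips towards +forward); tool x: back to robot at phi=0
    f=np.array([np.cos(yaw),np.sin(yaw),0]);u=np.array([0,0,1.]);p=np.radians(phi)
    z=-u*np.cos(p)+f*np.sin(p);x=-f*np.cos(p)-u*np.sin(p);y=np.cross(z,x);return np.array([x,y,z]).T
def delta(s,P,R):
    R0=s['tcp_rot'];d=R0.T@(np.asarray(P)-s['eef_pos'])*1000
    return np.round(d,1),np.round(np.degrees(Rn.from_matrix(R0.T@R).as_rotvec()),1)
E
cat > lip.py <<'E'
from bench import arm
from h import *
s=arm.get_state();print(s['clock'],s['eef_pos'].round(4),s['wrist_force'].round(1),s['opening'],s['qpos'].round(2))
for x,z in [(-.099,.235),(-.106,.185),(-.104,.15),(-.095,.105)]:
    print(x,z,delta(s,cool(Cc,(x,0,z)),Rlean(Cc[2],0)))
E
python3 - <lip.py
```

```text
1.8 [0.6    0.     0.2313] [ 0.1 -1.   1. ] 0.08532670661932858 [-0.09  0.13  1.49 -0.    1.52 -0.09]
-0.099 0.235 (array([ 94. , -76.4,  -3.7]), array([  0. ,   0. , -79.6]))
-0.106 0.185 (array([ 95.3, -83.3,  46.3]), array([  0. ,   0. , -79.6]))
-0.104 0.15 (array([ 94.9, -81.3,  81.3]), array([  0. ,   0. , -79.6]))
-0.095 0.105 (array([ 93.3, -72.5, 126.3]), array([  0. ,   0. , -79.6]))
```

All keys are needed in each row.

move_arm --plan '[{"dx": 0, "dy": 0, "dz": -30, "ax": 0, "ay": 0, "az": -8, "grip": 0}, {"dx": 25, "dy": -20, "dz": -35, "ax": 0, "ay": 0, "az": -16, "grip": 0}, {"dx": 50, "dy": -40, "dz": -35, "ax": 0, "ay": 0, "az": -24, "grip": 0}, {"dx": 80, "dy": -60, "dz": -35, "ax": 0, "ay": 0, "az": -32, "grip": 0}, {"dx": 94, "dy": -75, "dz": -35, "ax": 0, "ay": 0, "az": -40, "grip": 0}]'

```text
clock: 2.3
eef_pos: [0.5239, 0.0959, 0.2665]
tcp_rot: [[-0.648, 0.762, 0.0], [0.762, 0.648, 0.001], [0.0, 0.001, -1.0]]
wrist_force: [-0.7, 0.4, 0.2]
opening: 0.0127
```

```bash
python3 - <lip.py
```

```text
2.3 [0.5239 0.0959 0.2665] [-0.7  0.4  0.2] 0.012655993829053771 [ 0.08 -0.07  1.62  0.    1.58 -0.62]
-0.099 0.235 (array([-1.2, -1.5, 31.5]), array([  0. ,  -0. , -39.2]))
-0.106 0.185 (array([ 4.2, -5.9, 81.5]), array([  0. ,  -0. , -39.2]))
-0.104 0.15 (array([  2.6,  -4.7, 116.5]), array([  0. ,  -0. , -39.2]))
-0.095 0.105 (array([ -4.4,   1. , 161.5]), array([  0. ,  -0. , -39.2]))
```

move_arm --plan '[{"dx": -1, "dy": -2, "dz": 0, "ax": 0, "ay": 0, "az": -8, "grip": 0}, {"dx": -1, "dy": -2, "dz": 0, "ax": 0, "ay": 0, "az": -16, "grip": 0}, {"dx": -1, "dy": -2, "dz": 5, "ax": 0, "ay": 0, "az": -24, "grip": 0}, {"dx": -1, "dy": -2, "dz": 15, "ax": 0, "ay": 0, "az": -32, "grip": 0}, {"dx": -1, "dy": -2, "dz": 31, "ax": 0, "ay": 0, "az": -39.2, "grip": 0}]'

```text
clock: 2.8
eef_pos: [0.5238, 0.094, 0.2364]
tcp_rot: [[-0.985, 0.175, 0.003], [0.175, 0.985, 0.001], [-0.003, 0.001, -1.0]]
wrist_force: [1.1, 0.7, -0.1]
opening: -0.0002
```

```bash
python3 - <lip.py
cat > see.py <<'E'
from bench import arm
import cv2,sys
def see(tag,box=(120,110,240,180),names=("scene","side")):
    o=[]
    for n in names:
        im=arm.capture(n)[:,:,::-1]
        x,y,w,h=box if n!="wrist" else (0,0,512,384)
        c=im[y:y+h,x:x+w]; cv2.imwrite(f"pics/{n}_{tag}.png",im); o.append(cv2.resize(c,(600,450),interpolation=cv2.INTER_CUBIC))
        cv2.imwrite(f"pics/{n}_{tag}c.png",o[-1])
E
python3 - <<'E'
from see import see
see("lip1",names=("scene","side"))
E
```

```text
2.8 [0.5238 0.094  0.2364] [ 1.1  0.7 -0.1] -0.0002360278263518667 [ 0.08 -0.06  1.67  0.    1.53 -1.31]
-0.099 0.235 (array([0.2, 0. , 1.4]), array([0.1, 0.1, 0.3]))
-0.106 0.185 (array([ 7.3, -0. , 51.4]), array([0.1, 0.1, 0.3]))
-0.104 0.15 (array([ 5.4, -0.1, 86.4]), array([0.1, 0.1, 0.3]))
-0.095 0.105 (array([ -3.5,  -0.2, 131.4]), array([0.1, 0.1, 0.3]))
```

View pics/scene_lip1c.png

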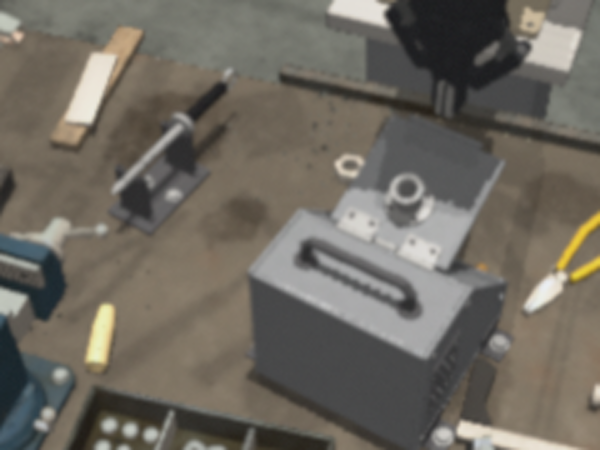

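View pics/side_lip1c.png

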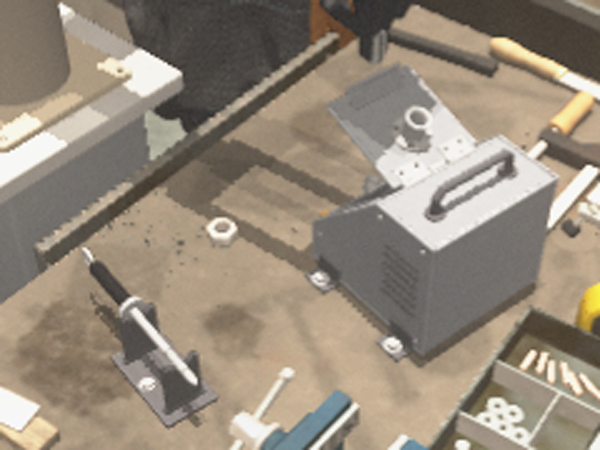

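move_arm --plan '[{"dx": 2, "dy": 0, "dz": 18, "ax": 0, "ay": 0, "az": 0, "grip": 0}, {"dx": 4, "dy": 0, "dz": 30, "ax": 0, "ay": 0, "az": 0, "grip": 0}, {"dx": 6, "dy": 0, "dz": 42, "ax": 0, "ay": 0, "az": 0, "grip": 0}, {"dx": 7, "dy": 0, "dz": 52, "ax": 0, "ay": 0, "az": 0, "grip": 0}]'

```text
clock: 3.3
eef_pos: [0.5144, 0.0951, 0.1806]
tcp_rot: [[-0.984, 0.18, -0.004], [0.18, 0.984, 0.0], [0.004, -0.0, -1.0]]
wrist_force: [-0.8, -0.3, 1.8]
opening: 0.0002
```

move_arm --plan '[{"dx": 0, "dy": 0, "dz": 15, "ax": 0, "ay": 0, "az": 0, "grip": 0}, {"dx": -1, "dy": 0, "dz": 30, "ax": 0, "ay": 0, "az": 0, "grip": 0}, {"dx": -4, "dy": 0, "dz": 45, "ax": 0, "ay": 0, "az": 0, "grip": 0}, {"dx": -7, "dy": 0, "dz": 57, "ax": 0, "ay": 0, "az": 0, "grip": 0}]'

```text
clock: 3.7
eef_pos: [0.5211, 0.0939, 0.1219]
tcp_rot: [[-0.984, 0.18, -0.004], [0.18, 0.984, 0.001], [0.004, -0.0, -1.0]]
wrist_force: [0.6, 1.1, 1.0]
opening: -0.0002
```

Run:
```python
from see import see
see("lip2",names=("scene","side"))
```

```text
(no output)
```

View pics/side_lip2c.png

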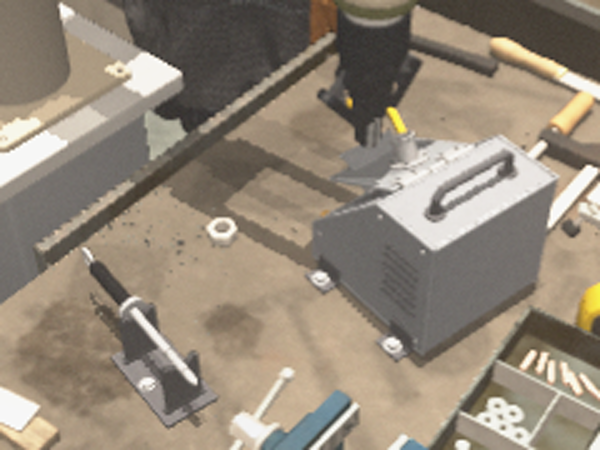

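move_arm --plan '[{"dx": -3, "dy": 0, "dz": 7, "ax": 0, "ay": 0, "az": 0, "grip": 0}, {"dx": -6, "dy": 0, "dz": 14, "ax": 0, "ay": 0, "az": 0, "grip": 0}, {"dx": -8, "dy": 0, "dz": 20, "ax": 0, "ay": 0, "az": 0, "grip": 0}]'

```text
clock: 4.1
eef_pos: [0.5291, 0.092, 0.1012]
tcp_rot: [[-0.984, 0.18, -0.005], [0.18, 0.984, 0.0], [0.005, -0.001, -1.0]]
wrist_force: [-1.7, 0.6, 16.4]
opening: 0.0002
```

move_arm --plan '[{"dx": 0, "dy": 0, "dz": 3, "ax": 0, "ay": 0, "az": 0, "grip": 0}, {"dx": 0, "dy": 0, "dz": 5, "ax": 0, "ay": 0, "az": 0, "grip": 0}]'

```text
clock: 4.3
eef_pos: [0.5304, 0.0918, 0.0972]
tcp_rot: [[-0.984, 0.18, -0.002], [0.18, 0.984, -0.0], [0.002, -0.001, -1.0]]
wrist_force: [3.6, -1.0, 4.8]
opening: 0.0002
```

move_arm --plan '[{"dx": 0, "dy": 0, "dz": 3, "ax": 0, "ay": 0, "az": 0, "grip": 0}, {"dx": 0, "dy": 0, "dz": 5, "ax": 0, "ay": 0, "az": 0, "grip": 0}]'

```text
clock: 4.5
eef_pos: [0.5326, 0.0915, 0.0935]
tcp_rot: [[-0.984, 0.18, 0.002], [0.18, 0.984, -0.0], [-0.002, -0.0, -1.0]]
wrist_force: [4.4, -1.6, 4.8]
opening: 0.0001
```

move_arm --plan '[{"dx": 1, "dy": 0, "dz": 2, "ax": 0, "ay": 0, "az": 0, "grip": 0}, {"dx": 1, "dy": 0, "dz": 4, "ax": 0, "ay": 0, "az": 0, "grip": 0}]'

```text
clock: 4.7
eef_pos: [0.5324, 0.0916, 0.09]
tcp_rot: [[-0.984, 0.181, 0.004], [0.181, 0.984, -0.0], [-0.004, 0.0, -1.0]]
wrist_force: [4.3, -1.8, 11.6]
opening: -0.0001
```

move_arm --plan '[{"dx": 1, "dy": 0, "dz": 2, "ax": 0, "ay": 0, "az": 0, "grip": 0}, {"dx": 1, "dy": 0, "dz": 3, "ax": 0, "ay": 0, "az": 0, "grip": 0}]'

```text
clock: 4.9
eef_pos: [0.5328, 0.0917, 0.0895]
tcp_rot: [[-0.984, 0.181, 0.007], [0.181, 0.984, -0.001], [-0.007, 0.001, -1.0]]
wrist_force: [-5.4, -2.2, 26.0]
opening: -0.0002
```

move_arm --plan '[{"dx": 0, "dy": 0, "dz": -40, "ax": 0, "ay": 0, "az": 0, "grip": 0}, {"dx": 0, "dy": 0, "dz": -85, "ax": 0, "ay": 0, "az": 0, "grip": 0}, {"dx": 10, "dy": -25, "dz": -130, "ax": 0, "ay": 0, "az": 0, "grip": 85}, {"dx": 30, "dy": -70, "dz": -140, "ax": 0, "ay": 0, "az": 0, "grip": 85}, {"dx": 50, "dy": -115, "dz": -140, "ax": 0, "ay": 0, "az": 0, "grip": 85}]'

```text
clock: 5.4
eef_pos: [0.4627, -0.0118, 0.2313]
tcp_rot: [[-0.984, 0.178, 0.01], [0.178, 0.984, -0.001], [-0.01, 0.001, -1.0]]
wrist_force: [0.8, -1.2, 0.3]
opening: 0.0429
```

```bash
cat > rod.py <<'E'
from bench import arm
from h import *
s=arm.get_state();print(s['clock'],s['eef_pos'].round(4),s['wrist_force'].round(1),s['opening'],s['qpos'].round(2))
G=np.array([.4163,-.2003,.062]);yaw=np.radians(-9.4)
for ph,h in [(0,.15),(20,.10),(20,0)]:
    R=Rlean(yaw,ph); print(ph,h,delta(s,G+[0,0,h]+R[:,2]*.019,R))
E
python3 - <rod.py
python3 - <<'E'
from see import see
see("shut",names=("scene","side","wrist"))
E
```

```text
5.4 [ 0.4627 -0.0118  0.2313] [ 0.8 -1.2  0.3] 0.0429428598428421 [-0.14 -0.26  1.86  0.    1.53 -1.53]
0 0.15 (array([  12.4, -193.8,   38.1]), array([ 0. ,  0.6, -0.9]))
20 0.1 (array([   6.4, -193.7,   87. ]), array([ -0.1, -19.4,  -0.9]))
20 0 (array([   7.4, -193.8,  187. ]), array([ -0.1, -19.4,  -0.9]))
```

View pics/scene_shutc.png

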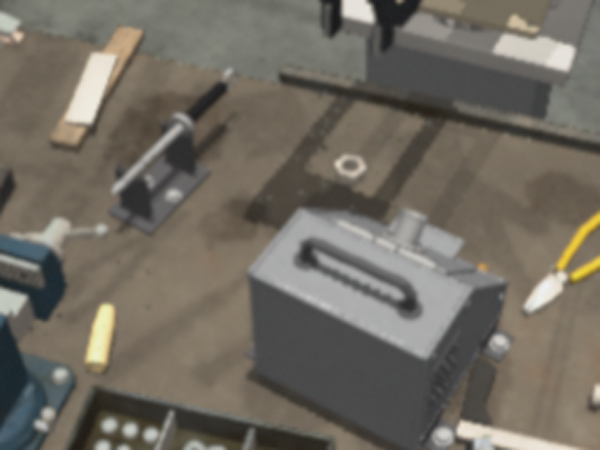

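View pics/side_shutc.png

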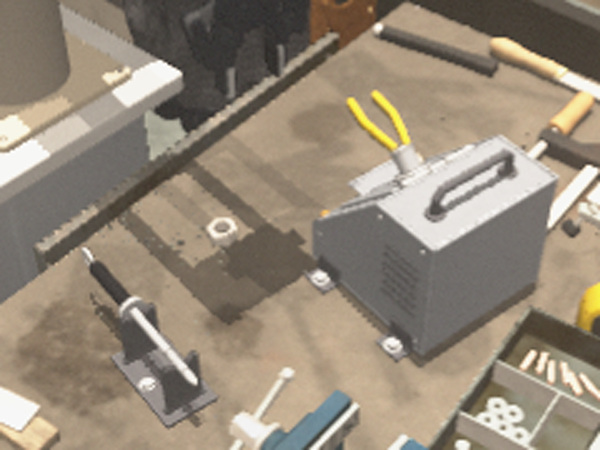

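View pics/wrist_shutc.png

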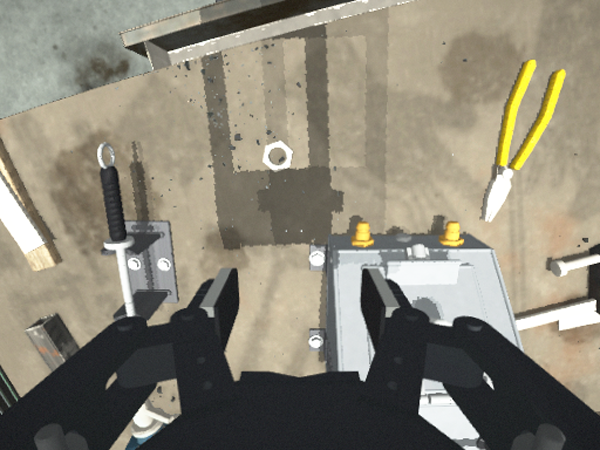

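Run:
```python
import cv2
from bench import arm
from h import *
ci=arm.camera_info("wrist")
k=512/600
for n,p in [('hback',(108,168)),('hc',(113,204)),('collar',(119,245))]:
    print(n,atz(ci,np.array(p)*k,.062))
for n,b in [("scene",(215,170,120,90)),("side",(240,145,120,90))]:
    im=cv2.imread(f"pics/{n}_shut.png");x,y,w,h=b
    cv2.imwrite(f"pics/{n}_z.png",cv2.resize(im[y:y+h,x:x+w],(800,600),interpolation=cv2.INTER_CUBIC))
```

```text
hback [ 0.39172549 -0.1885366   0.062     ]
hc [ 0.42683442 -0.19583988  0.062     ]
collar [ 0.46959368 -0.20474589  0.062     ]
```

View pics/scene_z.png

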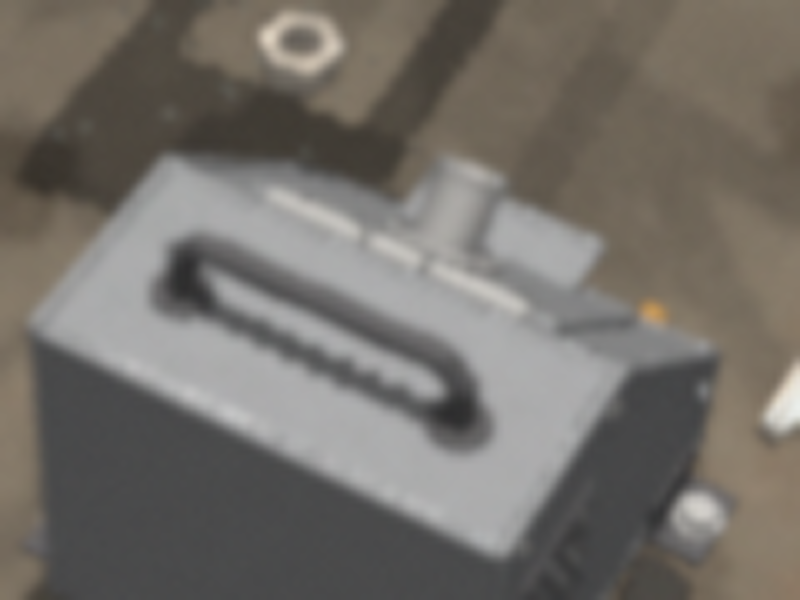

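View pics/side_z.png

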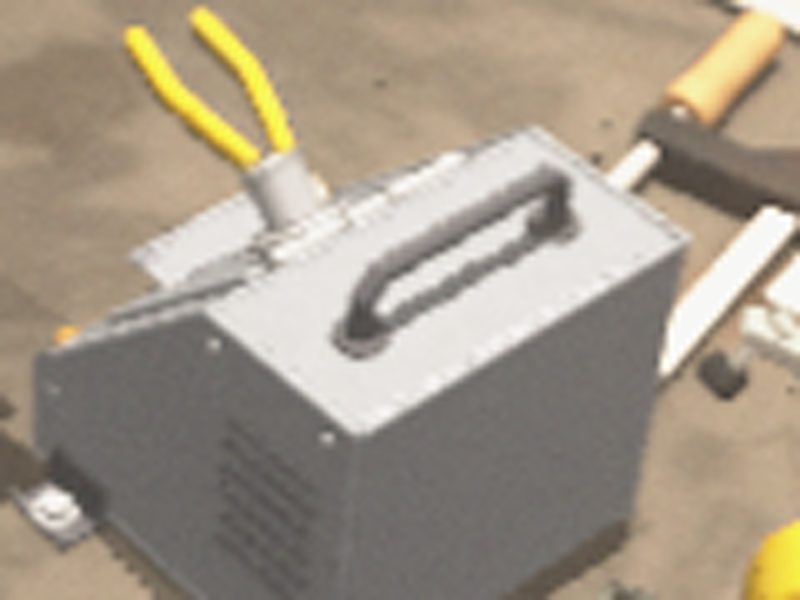

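```bash
cat > fit.py <<'E'
from bench import arm
from h import *
ci={n:arm.camera_info(n) for n in ["scene","side"]}
Z=lambda p:np.array(p)*.15+[215,170]
Y=lambda p:np.array(p)*.15+[240,145]
obs=[('scene',Z((35,330)),(.09,-.085,.16)),('scene',Z((505,555)),(.09,.085,.16)),('scene',Z((165,155)),(.01,-.085,.16)),('scene',Z((627,365)),(.01,.085,.16)),('scene',Z((718,348)),(-.09,.085,.06)),
('side',Y((355,435)),(.09,-.085,.16)),('side',Y((690,240)),(.09,.085,.16)),('side',Y((208,312)),(.01,-.085,.16)),('side',Y((535,127)),(.01,.085,.16)),('side',Y((35,355)),(-.09,-.085,.06))]
f=lambda c:np.concatenate([proj(ci[n],cool(c[:3],np.array(P)+[0,0,c[3]]))-px for n,px,P in obs])
r=least_squares(f,[.62,.08,-.18,0]);print(r.x,np.degrees(r.x[2]));print(r.fun.reshape(-1,2).round(1))
c=r.x
M=cool(c[:3],doorpt(0,.046,0,.034));print('mouth model',M)
print('tri',tri([(ci['scene'],Z((468,172))),(ci['side'],Y((273,165)))]))
for th in (0,.05,.1):
  M=cool(c[:3],doorpt(th,.046,0,.034));print(th,(proj(ci['scene'],M)-[215,170])/.15,(proj(ci['side'],M)-[240,145])/.15)
  for w in (-.035,.035):
    M=cool(c[:3],doorpt(th,.1175,w,.0225));print('lip',th,w,(proj(ci['scene'],M)-[215,170])/.15,(proj(ci['side'],M)-[240,145])/.15)
E
python3 - <fit.py
```

```text
[ 6.19054829e-01  7.63608254e-02 -1.75382868e-01 -2.53187685e-04] -10.048698159695553
[[-0.8 -0.8]
 [ 0.4  0. ]
 [-0.3  1.2]
 [-0.3  1.1]
 [-0.   0.8]
 [-0.  -0.6]
 [-0.7 -1.4]
 [-0.4 -0.4]
 [-0.3 -0.4]
 [-0.1  0.4]]
mouth model [0.56926202 0.08518428 0.14751472]
tri (array([0.57262055, 0.08404   , 0.14760776]), [array([-0.2,  0.5]), array([-0.2, -0.4])])
0 [472.79020627 169.66588721] [266.41530389 157.23677151]
lip 0 -0.035 [431.5618648 164.8852632] [125.45621252 249.3950319 ]
lip 0 0.035 [604.30061357 240.66822561] [253.78722025 179.94266763]
0.05 [473.82496144 163.39157763] [266.19781678 151.22410082]
lip 0.05 -0.035 [436.53476423 149.97407424] [120.62877161 236.04686083]
lip 0.05 0.035 [609.67068151 225.57945454] [249.25703047 166.85459161]
0.1 [474.66905249 157.33594438] [266.22419035 145.34868867]
lip 0.1 -0.035 [441.21485233 135.17172646] [116.19605584 222.70044846]
lip 0.1 0.035 [614.78611964 210.61950571] [245.13751128 153.75540372]
```

move_arm --plan '[{"dx": 10, "dy": -45, "dz": 0, "ax": 0, "ay": 0, "az": 0, "grip": 85}, {"dx": 10, "dy": -90, "dz": 0, "ax": 0, "ay": 0, "az": 0, "grip": 85}, {"dx": 10, "dy": -135, "dz": 0, "ax": 0, "ay": 0, "az": 0, "grip": 85}, {"dx": 10, "dy": -175, "dz": 0, "ax": 0, "ay": -7, "az": 0, "grip": 85}, {"dx": 10, "dy": -194, "dz": 0, "ax": 0, "ay": -15, "az": 0, "grip": 85}]'

```text
clock: 6.05
eef_pos: [0.4155, -0.2038, 0.2271]
tcp_rot: [[-0.948, 0.185, 0.261], [0.178, 0.983, -0.049], [-0.265, 0.0, -0.964]]
wrist_force: [-0.6, -0.3, 0.8]
opening: 0.0848
```

```bash
python3 - <<'E'
from see import see
see("rod",names=("wrist",))
E
python3 - <rod.py
```

```text
6.1 [ 0.4124 -0.2038  0.2245] [-1.4 -1.2 -2. ] 0.08496149701624874 [-0.67 -0.55  2.11  0.13  1.34 -2.07]
0 0.15 (array([ 5.4,  4.1, 31.2]), array([-0.2, 15.7, -1.3]))
20 0.1 (array([12.4,  4.3, 80. ]), array([-0.4, -4.3, -1.3]))
20 0 (array([ 39.4,   4.3, 176.2]), array([-0.4, -4.3, -1.3]))
```

View pics/wrist_rodc.png

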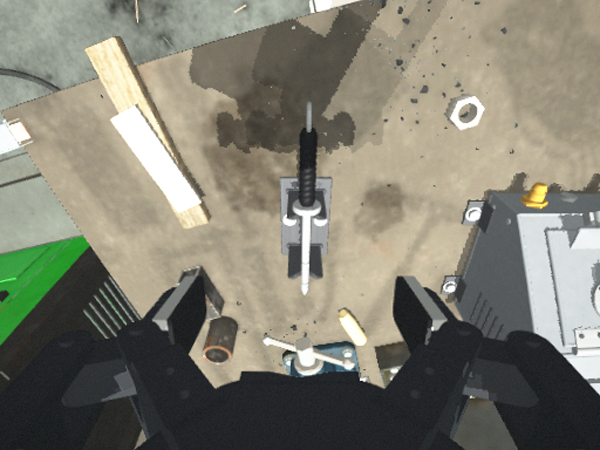

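Run:
```python
import cv2
im=cv2.imread("pics/wrist_rod.png");cv2.imwrite("pics/wz.png",cv2.resize(im[80:260,200:320],(533,800)[::1],interpolation=cv2.INTER_CUBIC)[:600])
from bench import arm
from h import *
ci=arm.camera_info("wrist");k=512/600
for p in [(308,135),(307,209),(304.5,294)]: print(p,atz(ci,np.array(p)*k,.062).round(4))
for P in [(.4606,-.2082,.062),(.3877,-.19,.062),(.5754,-.2273,.062)]: print(proj(ci,P)/k)
```

```text
(308, 135) [ 0.3912 -0.1916  0.062 ]
(307, 209) [ 0.4648 -0.2055  0.062 ]
(304.5, 294) [ 0.5791 -0.2286  0.062 ]
[303.59580248 205.80626913]
[309.15569994 130.79489519]
[305.03170181 291.59862487]
```

View pics/wz.png

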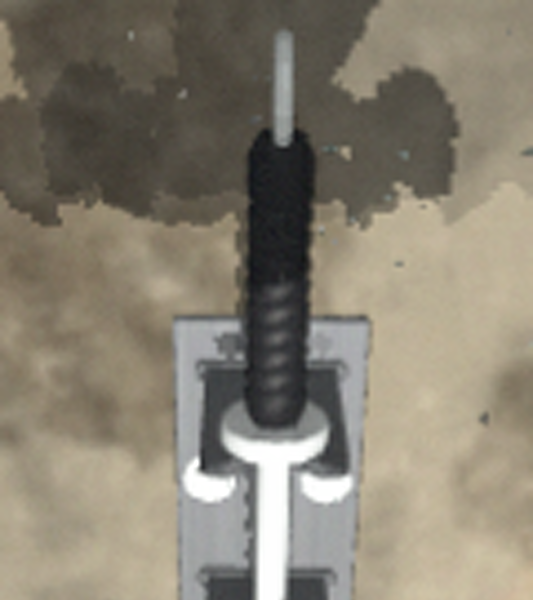

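```bash
sed -i 's/^G=.*/G=np.array([.4188,-.1983,.062]);yaw=np.radians(-10.7)/' rod.py; python3 - <rod.py
```

```text
6.1 [ 0.4124 -0.2038  0.2245] [-1.4 -1.2 -2. ] 0.08496149701624874 [-0.67 -0.55  2.11  0.13  1.34 -2.07]
0 0.15 (array([ 3.4,  6.6, 31.7]), array([-0. , 15.7, -0. ]))
20 0.1 (array([10.4,  6.6, 80.5]), array([-0. , -4.3, -0. ]))
20 0 (array([ 37.4,   6.5, 176.8]), array([-0. , -4.3, -0. ]))
```

move_arm --plan '[{"dx": 5, "dy": 3, "dz": 35, "ax": 0, "ay": -4.3, "az": 0, "grip": 85}, {"dx": 10, "dy": 6.5, "dz": 80, "ax": 0, "ay": -4.3, "az": 0, "grip": 85}, {"dx": 20, "dy": 6.5, "dz": 115, "ax": 0, "ay": -4.3, "az": 0, "grip": 85}, {"dx": 26, "dy": 6.5, "dz": 138, "ax": 0, "ay": -4.3, "az": 0, "grip": 85}, {"dx": 26, "dy": 6.5, "dz": 138, "ax": 0, "ay": -4.3, "az": 0, "grip": 85}]'

```text
clock: 6.6
eef_pos: [0.423, -0.1963, 0.0792]
tcp_rot: [[-0.926, 0.185, 0.329], [0.176, 0.983, -0.057], [-0.334, 0.005, -0.943]]
wrist_force: [-1.1, 0.6, 0.0]
opening: 0.085
```

```bash
python3 - <<'E'
from see import see
see("rod2",names=("wrist",))
E
python3 - <rod.py
```

```text
6.65 [ 0.4244 -0.1975  0.0821] [ 0.2 -0.5  0.9] 0.08505858683466017 [-0.67 -0.46  2.33  0.19  0.97 -2.14]
0 0.15 (array([ -32.3,   -1.4, -106.2]), array([ 0.2, 19.7,  0. ]))
20 0.1 (array([-22. ,  -1.6, -58. ]), array([ 0.2, -0.3, -0. ]))
20 0 (array([11.7, -1.9, 36.1]), array([ 0.2, -0.3, -0. ]))
```

View pics/wrist_rod2c.png

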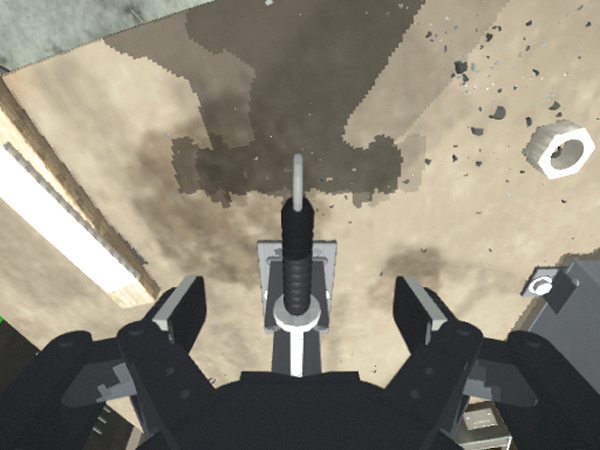

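Run:
```python
from bench import arm
from h import *
ci=arm.camera_info("wrist");k=512/600
for p in [(297.5,205),(297,258),(296,314)]: print(p,atz(ci,np.array(p)*k,.062).round(4))
print(proj(ci,(.4188,-.1983,.062))/k)
```

```text
(297.5, 205) [ 0.3939 -0.1925  0.062 ]
(297, 258) [ 0.4276 -0.1992  0.062 ]
(296, 314) [ 0.4744 -0.2089  0.062 ]
[295.6182645  245.65820612]
```

```bash
sed -i 's/^G=.*/G=np.array([.423,-.199,.062]);yaw=np.radians(-10.7)/' rod.py; python3 - <rod.py
```

```text
6.65 [ 0.4244 -0.1975  0.0821] [ 0.2 -0.5  0.9] 0.08505858683466017 [-0.67 -0.46  2.33  0.19  0.97 -2.14]
0 0.15 (array([ -36.3,   -1.4, -104.8]), array([ 0.2, 19.7,  0. ]))
20 0.1 (array([-26. ,  -1.5, -56.6]), array([ 0.2, -0.3, -0. ]))
20 0 (array([ 7.7, -1.9, 37.5]), array([ 0.2, -0.3, -0. ]))
```

move_arm --plan '[{"dx": 4, "dy": -2, "dz": 20, "ax": 0, "ay": 0, "az": 0, "grip": 85}, {"dx": 8, "dy": -2, "dz": 37, "ax": 0, "ay": 0, "az": 0, "grip": 85}, {"dx": 8, "dy": -2, "dz": 37, "ax": 0, "ay": 0, "az": 0, "grip": 60}, {"dx": 8, "dy": -2, "dz": 37, "ax": 0, "ay": 0, "az": 0, "grip": 40}, {"dx": 8, "dy": -2, "dz": 37, "ax": 0, "ay": 0, "az": 0, "grip": 30}]'

```text
clock: 7.15
eef_pos: [0.4301, -0.2009, 0.0466]
tcp_rot: [[-0.924, 0.185, 0.334], [0.175, 0.983, -0.061], [-0.339, 0.002, -0.941]]
wrist_force: [0.5, 0.2, -0.6]
opening: 0.0432
```

```bash
python3 - <<'E'
from see import see
see("rod3",names=("wrist","side"),box=(120,180,160,120))
E
python3 - <rod.py
```

```text
7.25 [ 0.4299 -0.2009  0.0463] [ 0.2 -0.2  0.6] 0.030372438114032486 [-0.67 -0.37  2.34  0.21  0.87 -2.17]
0 0.15 (array([ -43. ,    0.9, -140.5]), array([ 0.1, 19.8,  0. ]))
20 0.1 (array([-32.6,   0.8, -92.3]), array([ 0.1, -0.2, -0. ]))
20 0 (array([1.3, 0.6, 1.8]), array([ 0.1, -0.2, -0. ]))
```

View pics/wrist_rod3c.png

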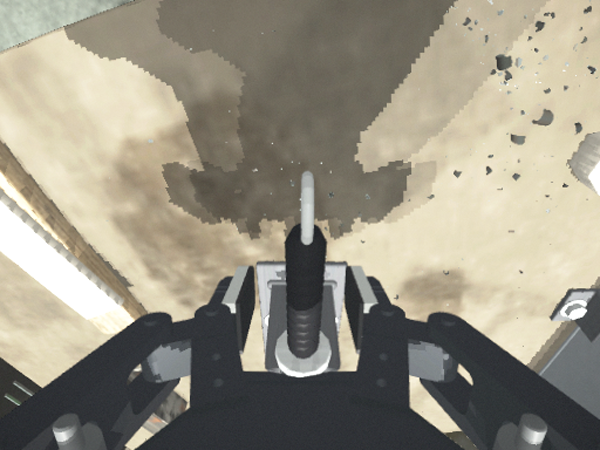

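View pics/side_rod3c.png

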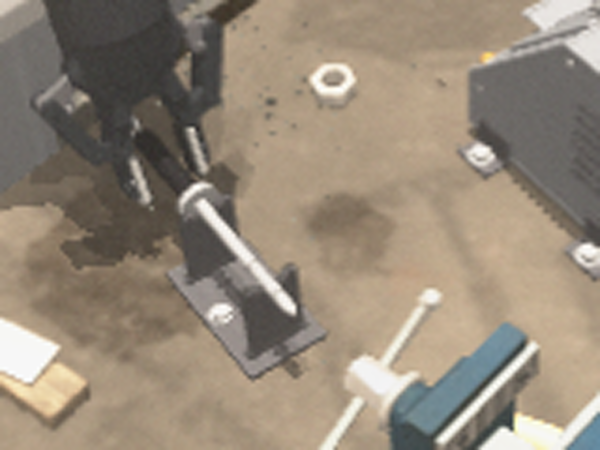

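move_arm --plan '[{"dx": 1, "dy": 1.2, "dz": 2, "ax": 0, "ay": 0, "az": 0, "grip": 20}, {"dx": 1, "dy": 1.2, "dz": 2, "ax": 0, "ay": 0, "az": 0, "grip": 0}, {"dx": 1, "dy": 1.2, "dz": 2, "ax": 0, "ay": 0, "az": 0, "grip": 0}, {"dx": 1, "dy": 1.2, "dz": 2, "ax": 0, "ay": 0, "az": 0, "grip": 0}]' --newtons 80

```text
clock: 7.65
eef_pos: [0.4303, -0.1997, 0.0445]
tcp_rot: [[-0.924, 0.185, 0.334], [0.175, 0.983, -0.061], [-0.34, 0.002, -0.94]]
wrist_force: [1.3, 1.6, 2.2]
opening: 0.0135
```

```bash
cat > ins.py <<'E'
from bench import arm
from h import *
s=arm.get_state();print(s['clock'],s['eef_pos'].round(4),s['wrist_force'].round(1),s['opening'],s['qpos'].round(2))
R=s['tcp_rot'];print('lean',np.degrees(np.arctan2(np.hypot(R[0,2],R[1,2]),-R[2,2])),'yaw',np.degrees(np.arctan2(R[1,2],R[0,2])), 'y tilt',R[2,1])
E
python3 - <ins.py
```

```text
7.65 [ 0.4303 -0.1997  0.0445] [1.3 1.6 2.2] 0.013506182037310393 [-0.67 -0.37  2.34  0.21  0.87 -2.16]
lean 19.86579159583968 yaw -10.306872741577667 y tilt 0.0021913248698003543
```

move_arm --plan '[{"dx": -7, "dy": 0, "dz": -19, "ax": 0, "ay": 0, "az": 0, "grip": 0}, {"dx": -17, "dy": 0, "dz": -47, "ax": 0, "ay": 0, "az": 0, "grip": 0}, {"dx": -31, "dy": 0, "dz": -85, "ax": 0, "ay": 0, "az": 0, "grip": 0}, {"dx": -44, "dy": 0, "dz": -122, "ax": 0, "ay": 0, "az": 0, "grip": 0}, {"dx": -51, "dy": 0, "dz": -141, "ax": 0, "ay": 0, "az": 0, "grip": 0}]'

```text
clock: 8.15
eef_pos: [0.431, -0.2009, 0.1983]
tcp_rot: [[-0.923, 0.185, 0.337], [0.174, 0.983, -0.063], [-0.343, 0.0, -0.939]]
wrist_force: [1.2, -0.8, -1.1]
opening: 0.0133
```

```bash
python3 - <ins.py
python3 - <<'E'
from see import see
see("lift",names=("scene","side","wrist"),box=(90,60,240,180))
E
```

```text
8.15 [ 0.431  -0.2009  0.1983] [ 1.2 -0.8 -1.1] 0.013301161275855084 [-0.67 -0.57  2.19  0.17  1.21 -2.09]
lean 20.062312472124788 yaw -10.663487664461442 y tilt 5.7807089859684964e-05
```

View pics/scene_liftc.png

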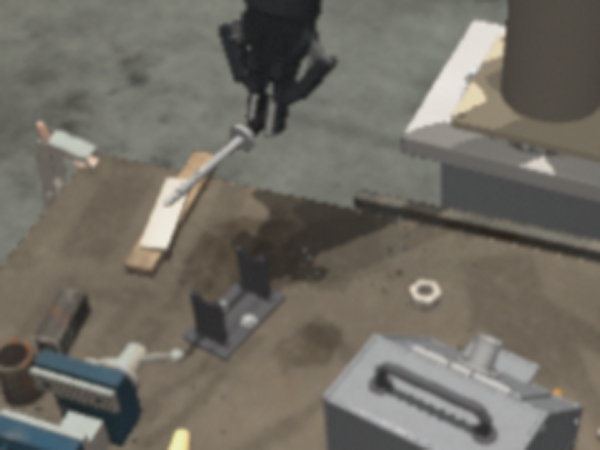

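View pics/side_liftc.png

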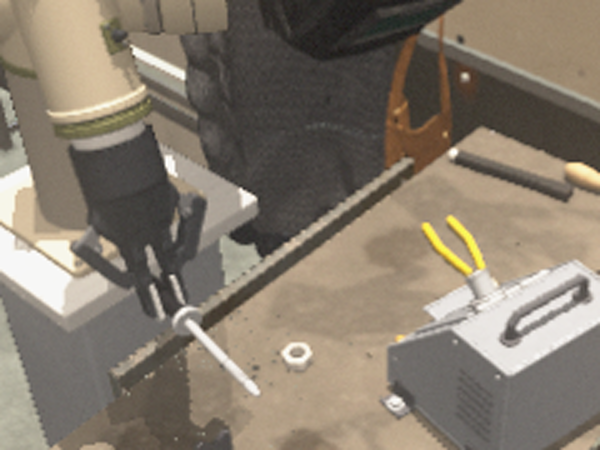

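View pics/wrist_liftc.png

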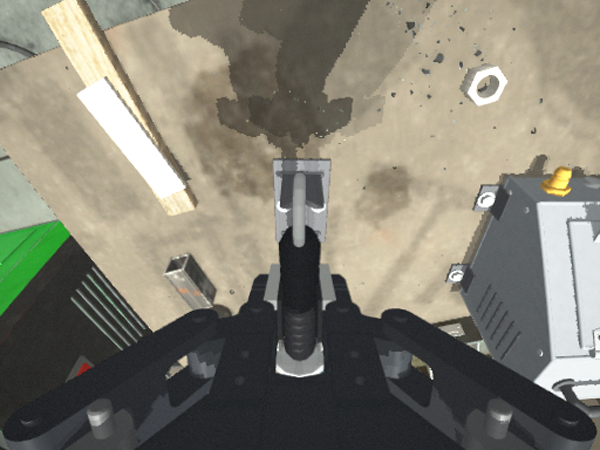

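```bash
cat > rodfit.py <<'E'
import sys,cv2
for n,b in [("scene",(145,100,75,56)),("side",(140,170,75,56))]:
    im=cv2.imread(f"pics/{n}_lift.png");x,y,w,h=b
    cv2.imwrite(f"pics/{n}_lz.png",cv2.resize(im[y:y+h,x:x+w],(w*8,h*8),interpolation=cv2.INTER_CUBIC))
from bench import arm
from h import *
S=arm.camera_info("scene");D=arm.camera_info("side")
k=lambda p:np.array(p)*.4+[90,60]
s=arm.get_state();R=s['tcp_rot'];G=s['eef_pos']-R[:,2]*.019
c=tri([(S,k((241,134))),(D,k((186,319)))]);t=tri([(S,k((168,203))),(D,k((257,391)))])
print(c,t);d=t[0]-c[0];print(np.linalg.norm(d));d/=np.linalg.norm(d)
print('grasp',G,'dir',d,'dir in tool',R.T@d,'collar rel grasp in tool mm',R.T@(c[0]-G)*1000)
E
python3 - <rodfit.py
```

```text
(array([ 0.46382889, -0.20799805,  0.21828381]), [array([-0. ,  0.1]), array([-0.1, -0.1])]) (array([ 0.57604753, -0.22691658,  0.21604512]), [array([ 0. , -0.1]), array([0.1, 0.1])])
0.1138241860021482
grasp [ 0.42432684 -0.19951449  0.21355724] dir [ 0.98589449 -0.16620838 -0.01966791] dir in tool [-0.93271874  0.01908446  0.36009935] collar rel grasp in tool mm [-39.57362986  -1.02378569   9.35966218]
```

View pics/scene_lz.png

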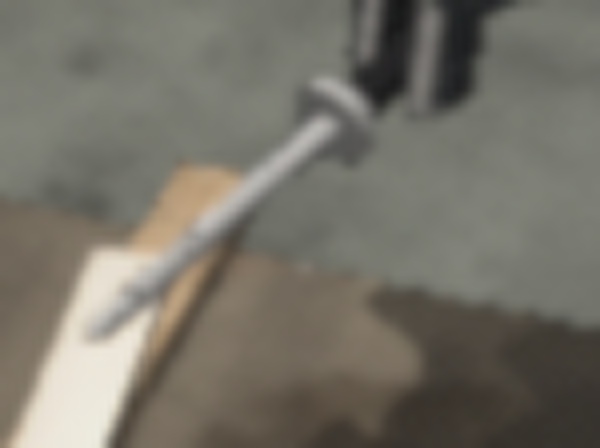

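View pics/side_lz.png

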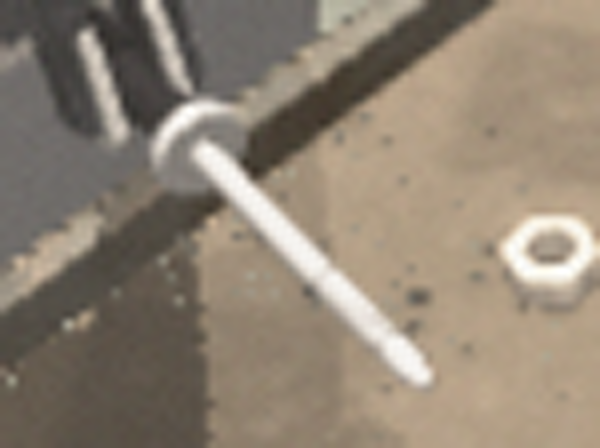

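```bash
sed -i 's/k((241,134))/k((240,140))/;s/k((186,319))/k((188.5,321.9))/;s/k((168,203))/k((166.3,204.7))/;s/k((257,391))/k((259.4,393.8))/' rodfit.py; python3 - <rodfit.py
```

```text
(array([ 0.46685839, -0.20748144,  0.21472446]), [array([ 0.1, -0.3]), array([0.2, 0.3])]) (array([ 0.57899761, -0.22734395,  0.21564345]), [array([-0. ,  0.1]), array([-0.1, -0.1])])
0.11388841092535595
grasp [ 0.42432684 -0.19951449  0.21355724] dir [ 0.98464125 -0.17440325  0.00806919] dir in tool [-0.94246715  0.01081985  0.33412363] collar rel grasp in tool mm [-41.06512209   0.0418491   13.69019426]
```

```bash
cat > ins.py <<'E'
from bench import arm
from h import *
M=np.array([.571,.0846,.1475]);yaw=np.radians(-10.15)
L=.0435;dirT=np.array([-.9405,.008,.3395])
a=np.array([np.cos(yaw)*.7071,np.sin(yaw)*.7071,-.7071])
s=arm.get_state();R=s['tcp_rot'];print(round(s['clock'],2),s['eef_pos'].round(4),s['wrist_force'].round(1),round(s['opening'],4),s['qpos'].round(2))
d=R@dirT;G=s['eef_pos']-R[:,2]*.019
col=G+L*d;tip=col+.115*d
w=tip-M;print('rod dir pitch',np.degrees(np.arcsin(-d[2])).round(2),'yaw',np.degrees(np.arctan2(d[1],d[0])).round(2),'tip depth mm',(w@a*1000).round(1),'lateral y',1000*(w@[-np.sin(yaw),np.cos(yaw),0]).round(4),'lateral n-up',(1000*(w@np.cross(a,[-np.sin(yaw),np.cos(yaw),0]))).round(1))
def target(depth,pitch=45.):
    R1=Rlean(yaw,0);
    # rotate so dirT maps to a
    Rt=Rlean(yaw,19.85-pitch)
    dd=Rt@dirT
    # exact alignment fix
    v=np.cross(dd,a);
    if pitch==45: Rt=Rn.from_rotvec(v).as_matrix()@Rt
    dd=Rt@dirT
    T=M+a*depth
    g=T-dd*(L+.115); return g+Rt[:,2]*.019,Rt
if __name__=="__main__":
    import sys
    for dep in [-.06,-.03,-.008,.0,.03,.06,.09,.115]:
        P,Rt=target(dep);print(dep,P.round(3),*delta(s,P,Rt))
E
python3 - <ins.py
```

```text
8.3 [ 0.4307 -0.2007  0.1957] [ 0.3  0.1 -1.6] 0.0137 [-0.67 -0.56  2.19  0.17  1.21 -2.09]
rod dir pitch -0.13 yaw -10.21 tip depth mm -1.6 lateral y -305.70000000000005 lateral n-up 92.4
-0.06 [0.411 0.113 0.285] [  42.5  304.9 -110. ] [ 0.4 45.1 -0.2]
-0.03 [0.432 0.109 0.264] [ 29.8 305.1 -82.8] [ 0.4 45.1 -0.2]
-0.008 [0.447 0.107 0.248] [ 20.5 305.2 -62.9] [ 0.4 45.1 -0.2]
0.0 [0.453 0.106 0.242] [ 17.1 305.2 -55.6] [ 0.4 45.1 -0.2]
0.03 [0.474 0.102 0.221] [  4.4 305.4 -28.4] [ 0.4 45.1 -0.2]
0.06 [0.494 0.098 0.2  ] [ -8.3 305.6  -1.3] [ 0.4 45.1 -0.2]
0.09 [0.515 0.095 0.179] [-21.  305.8  25.9] [ 0.4 45.1 -0.2]
0.115 [0.533 0.091 0.161] [-31.5 305.9  48.6] [ 0.4 45.1 -0.2]
```

move_arm --plan '[{"dx": -10, "dy": 20, "dz": -40, "ax": 0, "ay": 0, "az": 0, "grip": 0}, {"dx": -10, "dy": 60, "dz": -75, "ax": 0, "ay": 0, "az": 0, "grip": 0}, {"dx": 10, "dy": 100, "dz": -105, "ax": 0, "ay": 5, "az": 0, "grip": 0}, {"dx": 25, "dy": 145, "dz": -110, "ax": 0, "ay": 12, "az": 0, "grip": 0}, {"dx": 42, "dy": 190, "dz": -110, "ax": 0, "ay": 20, "az": 0, "grip": 0}]'

```text
clock: 8.8
eef_pos: [0.3899, -0.0004, 0.2862]
tcp_rot: [[-0.983, 0.186, -0.001], [0.186, 0.982, -0.001], [0.001, -0.001, -1.0]]
wrist_force: [1.5, 0.1, -0.9]
opening: 0.0136
```

```bash
python3 - <ins.py
```

```text
8.8 [ 0.3899 -0.0004  0.2862] [ 1.5  0.1 -0.9] 0.0136 [-0.13 -0.48  1.93 -0.    1.69 -1.52]
rod dir pitch 19.9 yaw -10.28 tip depth mm -83.4 lateral y -115.9 lateral n-up 63.3
-0.06 [0.411 0.113 0.285] [  0.5 115.5   1.3] [ 0.3 25.1 -0.2]
-0.03 [0.432 0.109 0.264] [-20.8 115.8  22.4] [ 0.3 25.1 -0.2]
-0.008 [0.447 0.107 0.248] [-36.3 116.   38. ] [ 0.3 25.1 -0.2]
0.0 [0.453 0.106 0.242] [-42.  116.   43.6] [ 0.3 25.1 -0.2]
0.03 [0.474 0.102 0.221] [-63.2 116.3  64.8] [ 0.3 25.1 -0.2]
0.06 [0.494 0.098 0.2  ] [-84.4 116.5  86. ] [ 0.3 25.1 -0.2]
0.09 [0.515 0.095 0.179] [-105.7  116.8  107.2] [ 0.3 25.1 -0.2]
0.115 [0.533 0.091 0.161] [-123.4  117.   124.9] [ 0.3 25.1 -0.2]
```

Move to the 20 mm standoff.

move_arm --plan '[{"dx": 0, "dy": 35, "dz": 0, "ax": 0, "ay": 7, "az": 0, "grip": 0}, {"dx": 0, "dy": 75, "dz": 1, "ax": 0, "ay": 15, "az": 0, "grip": 0}, {"dx": 0, "dy": 116, "dz": 2, "ax": 0, "ay": 22, "az": 0, "grip": 0}, {"dx": -13, "dy": 116, "dz": 15, "ax": 0.3, "ay": 25.1, "az": -0.2, "grip": 0}, {"dx": -27, "dy": 116, "dz": 28, "ax": 0.3, "ay": 25.1, "az": -0.2, "grip": 0}]'

```text
clock: 9.3
eef_pos: [0.4375, 0.1094, 0.2534]
tcp_rot: [[-0.886, 0.179, -0.427], [0.165, 0.984, 0.071], [0.433, -0.008, -0.901]]
wrist_force: [0.2, -0.6, -1.6]
opening: 0.0138
```

```bash
python3 - <ins.py;  python3 - <<'E'
from see import see
see("pre",names=("scene","side","wrist"),box=(200,130,120,90))
E
python3 - <ins.py |head -2
```

```text
9.3 [0.4375 0.1094 0.2534] [ 0.2 -0.6 -1.6] 0.0138 [ 0.05  0.13  1.51  0.1   1.94 -1.32]
rod dir pitch 45.52 yaw -10.13 tip depth mm -18.7 lateral y 1.0 lateral n-up -4.7
-0.06 [0.411 0.113 0.285] [ 37.7  -1.2 -16.7] [-0.2 -0.5  0.1]
-0.03 [0.432 0.109 0.264] [ 9.4 -1.  -6.8] [-0.2 -0.5  0.1]
-0.008 [0.447 0.107 0.248] [-11.3  -0.8   0.5] [-0.2 -0.5  0.1]
0.0 [0.453 0.106 0.242] [-18.9  -0.8   3.1] [-0.2 -0.5  0.1]
0.03 [0.474 0.102 0.221] [-47.2  -0.5  13.1] [-0.2 -0.5  0.1]
0.06 [0.494 0.098 0.2  ] [-75.5  -0.3  23. ] [-0.2 -0.5  0.1]
0.09 [0.515 0.095 0.179] [-1.038e+02 -1.000e-01  3.290e+01] [-0.2 -0.5  0.1]
0.115 [0.533 0.091 0.161] [-1.274e+02  1.000e-01  4.120e+01] [-0.2 -0.5  0.1]
9.45 [0.4368 0.1083 0.2548] [-0.8  0.2 -0.5] 0.0138 [ 0.05  0.13  1.51  0.1   1.94 -1.32]
rod dir pitch 45.37 yaw -10.26 tip depth mm -20.1 lateral y -0.4 lateral n-up -3.6
```

View pics/scene_prec.png

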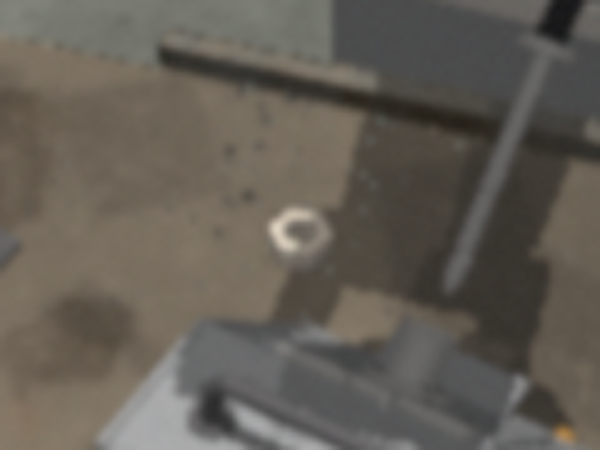

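View pics/side_prec.png

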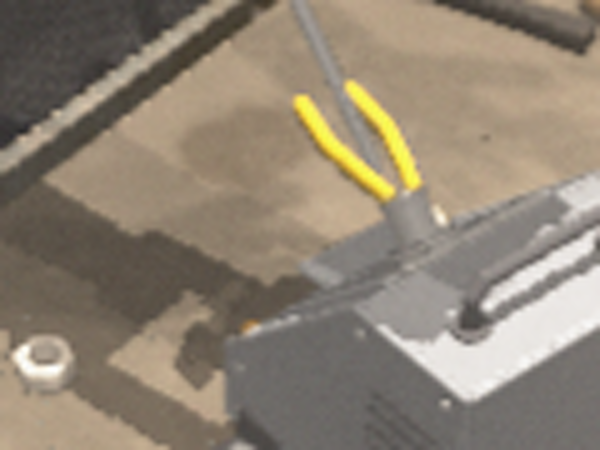

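View pics/wrist_prec.png

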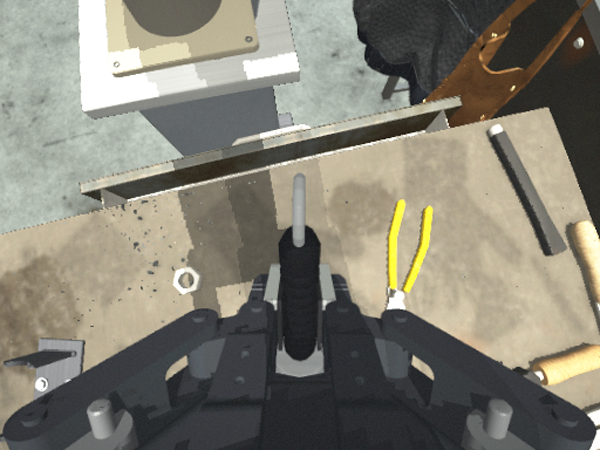

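Run:
```python
import cv2
for n,b in [("scene",(265,130,60,80)),("side",(255,125,50,70))]:
    im=cv2.imread(f"pics/{n}_pre.png");x,y,w,h=b
    f=600//h
    cv2.imwrite(f"pics/{n}_pz.png",cv2.resize(im[y:y+h,x:x+w],(w*f,h*f),interpolation=cv2.INTER_CUBIC)); print(f)
```

```text
7
8
```

View pics/scene_pz.png

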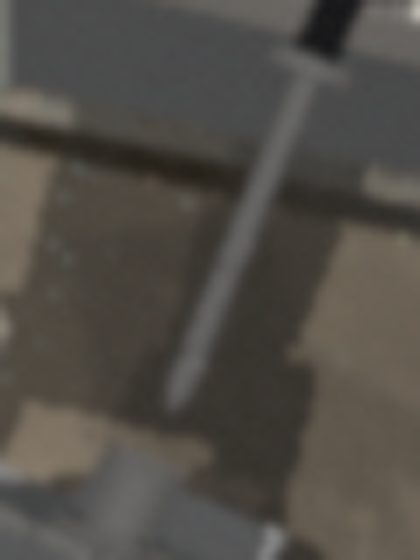

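View pics/side_pz.png

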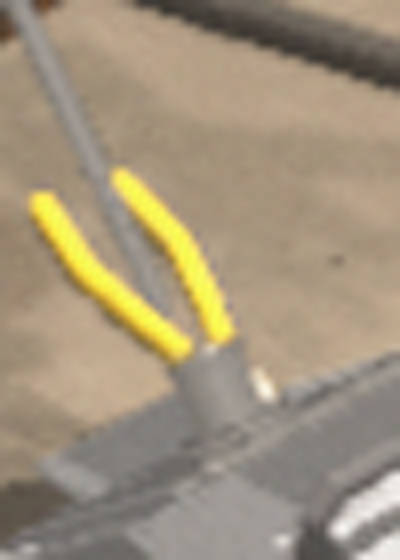

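```bash
cat > chk.py <<'E'
# image-based: lateral offset of rod axis at mouth
import sys
exec(open('ins.py').read().split('if __name__')[0])
S=arm.camera_info("scene");D=arm.camera_info("side")
ey=np.array([-np.sin(yaw),np.cos(yaw),0]);en=np.cross(a,ey)
def check(sp,sm,dp,dm):
    # sp: two px on rod axis in scene, sm mouth px ; offset of rod at mouth perpendicular to the rod image
    A=[];b=[]
    for ci,(p,q),m in ((S,sp,sm),(D,dp,dm)):
        p,q,m=map(np.array,(p,q,m));u=(q-p)/np.linalg.norm(q-p);n=np.array([-u[1],u[0]])
        off=(p-m)@n
        J=[(proj(ci,M+.001*e)-proj(ci,M))@n for e in (ey,en)]
        A.append(J);b.append(off);print('px off',off.round(2),'J px/mm',np.round(J,2))
    print('rod lateral at mouth (y,n) mm',np.linalg.solve(A,b))
z=lambda p:np.array(p)/7+[265,130]
y=lambda p:np.array(p)/8+[255,125]
if 1:
    print('pred scene',[(proj(S,P)-[265,130])*7 for P in (col,tip,M)],'side',[(proj(D,P)-[255,125])*8 for P in (col,tip,M)])
E
cat > c1.py <<'E'
exec(open('chk.py').read())
check((z((310,72)),z((174,408))),z((140,461)),(y((25,10)),y((158,305))),y((210,357)))
E
python3 - <c1.py
```

```text
9.45 [0.4368 0.1083 0.2548] [-0.8  0.2 -0.5] 0.0138 [ 0.05  0.13  1.51  0.1   1.94 -1.32]
rod dir pitch 45.37 yaw -10.26 tip depth mm -20.1 lateral y -0.4 lateral n-up -3.6
pred scene [array([304.16319873,  69.37279936]), array([168.60158486, 403.44737444]), array([143.04416584, 461.47436588])] side [array([ 16.88616122, -21.25361426]), array([169.49048501, 299.10827524]), array([202.77820679, 351.85940119])]
px off -1.66 J px/mm [-0.43  0.12]
px off 3.25 J px/mm [-0.32 -0.21]
rod lateral at mouth (y,n) mm [ -0.38606799 -15.14058933]
```

Run:
```python
import cv2
im=cv2.imread("pics/side_pre.png");x,y,w,h=240,105,60,75
im=cv2.resize(im[y:y+h,x:x+w],(w*8,h*8),interpolation=cv2.INTER_CUBIC)
cv2.imwrite("pics/side_pz2.png",im)
im=cv2.imread("pics/scene_pre.png");x,y,w,h=270,180,50,40
cv2.imwrite("pics/scene_pz2.png",cv2.convertScaleAbs(cv2.resize(im[y:y+h,x:x+w],(w*14,h*14),interpolation=cv2.INTER_CUBIC),alpha=1.8))
```

```text
(no output)
```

View pics/side_pz2.png

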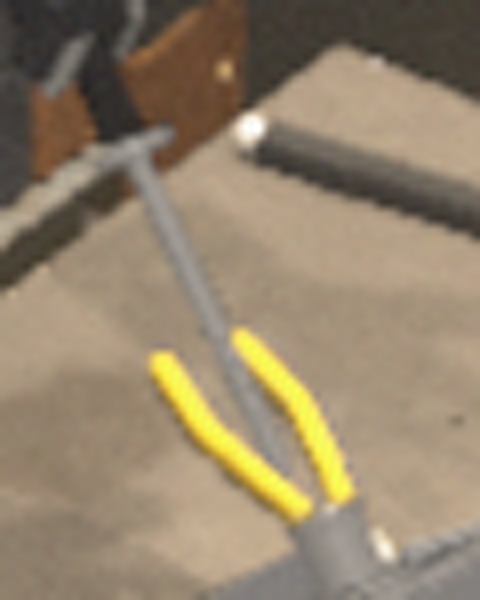

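View pics/scene_pz2.png

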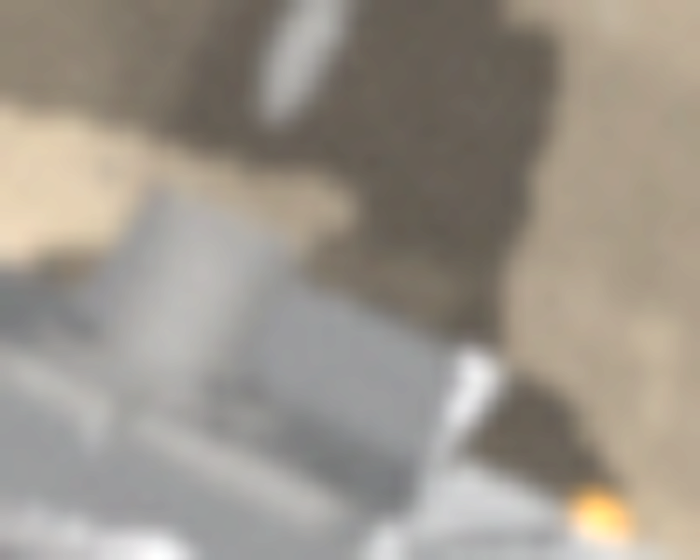

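```bash
cat > c2.py <<'E'
exec(open('chk.py').read())
def loc(P): w=P-M; return (1000*np.array([w@a,w@ey,w@en])).round(1)
c=tri([(S,(309.3,140.3)),(D,(257.5,124.75))]);t=tri([(S,(289.4,188.7)),(D,(275.4,164.75))]);m=tri([(S,(285.6,195.9)),(D,(281,169.5))])
for n,x,mod in (('col',c,col),('tip',t,tip),('mouth',m,M)): print(n,x[0].round(4),x[1],'axis coords',loc(x[0]),'model',loc(mod))
dd=t[0]-c[0];print(np.linalg.norm(dd),'pitch',np.degrees(np.arcsin(-dd[2]/np.linalg.norm(dd))),'yaw',np.degrees(np.arctan2(dd[1],dd[0])))
E
python3 - <c2.py
```

```text
9.45 [0.4368 0.1083 0.2548] [-0.8  0.2 -0.5] 0.0138 [ 0.05  0.13  1.51  0.1   1.94 -1.32]
rod dir pitch 45.37 yaw -10.26 tip depth mm -20.1 lateral y -0.4 lateral n-up -3.6
pred scene [array([304.16319873,  69.37279936]), array([168.60158486, 403.44737444]), array([143.04416584, 461.47436588])] side [array([ 16.88616122, -21.25361426]), array([169.49048501, 299.10827524]), array([202.77820679, 351.85940119])]
col [0.4738 0.1027 0.2356] [array([-0.5,  1.2]), array([-0.5, -1. ])] axis coords [-132.2    0.6   -7.6] model [-135.1   -0.3   -2.9]
tip [0.5515 0.0871 0.151 ] [array([-0.2,  0.5]), array([-0.2, -0.4])] axis coords [-16.3  -1.  -11.4] model [-20.1  -0.4  -3.6]
mouth [0.5722 0.0849 0.1475] [array([-0.2,  0.5]), array([-0.2, -0.4])] axis coords [0.8 0.5 0.8] model [0. 0. 0.]
0.1159703768290371 pitch 46.85822060801861 yaw -11.317487190500257
```

```bash
python3 - <<'E'
t=open('ins.py').read()
t=t.replace("L=.0435;dirT=np.array([-.9405,.008,.3395])","L=.0455;_p=np.radians(19.85+.8);dirT=np.array([-np.cos(_p),.005,np.sin(_p)])")
t=t.replace("s=arm.get_state();R","BN=-.004\nM=M-BN*np.array([.7071*np.cos(yaw),.7071*np.sin(yaw),.7071])\ns=arm.get_state();R")
t=t.replace("Rlean(yaw,19.85-pitch)","Rlean(yaw,20.65-pitch)")
open('ins.py','w').write(t)
E
python3 - <ins.py
```

```text
9.45 [0.4368 0.1083 0.2548] [-0.8  0.2 -0.5] 0.0138 [ 0.05  0.13  1.51  0.1   1.94 -1.32]
rod dir pitch 46.18 yaw -10.51 tip depth mm -18.1 lateral y -0.9 lateral n-up -9.9
-0.06 [0.413 0.113 0.289] [ 36.9  -0.1 -20.2] [-0.1 -1.2 -0.2]
-0.03 [0.433 0.109 0.268] [  8.6   0.1 -10.2] [-0.1 -1.2 -0.2]
-0.008 [0.449 0.106 0.252] [-12.1   0.3  -2.9] [-0.1 -1.2 -0.2]
0.0 [0.454 0.105 0.247] [-19.6   0.4  -0.2] [-0.1 -1.2 -0.2]
0.03 [0.475 0.102 0.225] [-47.9   0.7   9.8] [-0.1 -1.2 -0.2]
0.06 [0.496 0.098 0.204] [-76.2   1.   19.8] [-0.1 -1.2 -0.2]
0.09 [0.517 0.094 0.183] [-104.5    1.3   29.8] [-0.1 -1.2 -0.2]
0.115 [0.534 0.091 0.165] [-128.     1.5   38.1] [-0.1 -1.2 -0.2]
```

Go to about 8 mm standoff and look again.

move_arm --plan '[{"dx": 0, "dy": 0, "dz": -7, "ax": 0, "ay": -1.2, "az": 0, "grip": 0}, {"dx": -7, "dy": 0, "dz": -5, "ax": 0, "ay": -1.2, "az": 0, "grip": 0}, {"dx": -12, "dy": 0.3, "dz": -3, "ax": 0, "ay": -1.2, "az": 0, "grip": 0}, {"dx": -12, "dy": 0.3, "dz": -3, "ax": 0, "ay": -1.2, "az": 0, "grip": 0}]'

```text
clock: 9.85
eef_pos: [0.4488, 0.1062, 0.2522]
tcp_rot: [[-0.896, 0.182, -0.406], [0.169, 0.983, 0.068], [0.411, -0.007, -0.911]]
wrist_force: [-0.2, 0.7, -1.6]
opening: 0.0135
```

```bash
python3 - <ins.py | head -2;  python3 - <<'E'
from see import see
see("pre2",names=("scene","side"),box=(200,130,120,90))
import cv2
for n,b in (("side",(240,105,60,75)),("scene",(265,130,60,75))):
    x,y,w,h=b;im=cv2.imread(f"pics/{n}_pre2.png")
    cv2.imwrite(f"pics/{n}_p2z.png",cv2.convertScaleAbs(cv2.resize(im[y:y+h,x:x+w],(w*8,h*8),interpolation=cv2.INTER_CUBIC),alpha=1.5 if n=="scene" else 1))
E
```

```text
9.85 [0.4488 0.1062 0.2522] [-0.2  0.7 -1.6] 0.0135 [ 0.05  0.14  1.5   0.09  1.92 -1.32]
rod dir pitch 44.95 yaw -10.52 tip depth mm -8.0 lateral y -0.9 lateral n-up 0.2
```

View pics/scene_p2z.png

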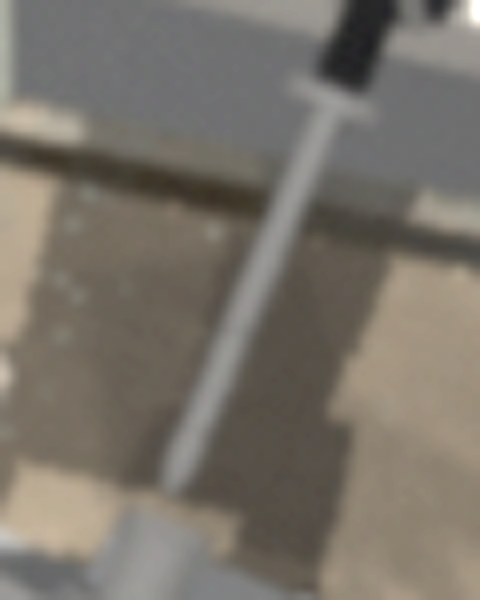

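View pics/side_p2z.png

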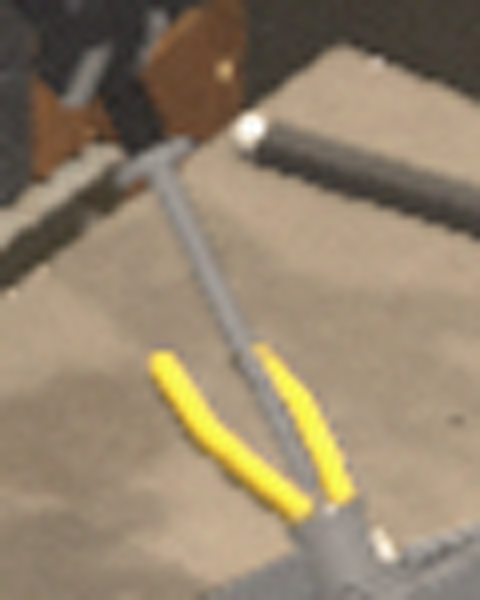

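```bash
cat > c3.py <<'E'
exec(open('chk.py').read())
for nm,ci in (('S',S),('D',D)):
    for A in (a, ):
        p=proj(ci,M-A*.123);q=proj(ci,M-A*.008);print(nm,'ideal slope',(q-p)[0]/(q-p)[1])
    for e,n in ((ey,'y'),(en,'n')):
        A=a+e*np.radians(1);p=proj(ci,M-A*.123);q=proj(ci,M-a*.008);print(n,'1deg',(q-p)[0]/(q-p)[1])
def loc(P): w=P-M; return (1000*np.array([w@a,w@ey,w@en])).round(1)
f=lambda o,p:np.array(p)/8+o
c=tri([(S,f((265,130),(333,108))),(D,f((240,105),(160,172)))]);t=tri([(S,f((265,130),(172,490))),(D,f((240,105),(306,492)))])
m=tri([(S,(285.6,195.9)),(D,(281,169.5))])
for q in (c,t,m): print(loc(q[0]),q[1])
dd=t[0]-c[0];print(np.linalg.norm(dd),'pitch',np.degrees(np.arcsin(-dd[2]/np.linalg.norm(dd))),'yaw',np.degrees(np.arctan2(dd[1],dd[0])))
E
python3 - <c3.py; python3 - <ins.py | tail -9
```

```text
9.95 [0.4486 0.1063 0.2524] [-0.2 -0.5 -1.4] 0.0138 [ 0.05  0.14  1.5   0.09  1.92 -1.32]
rod dir pitch 44.97 yaw -10.52 tip depth mm -8.3 lateral y -0.8 lateral n-up 0.2
pred scene [array([284.75518172, 101.07036775]), array([146.81616917, 436.27306932]), array([139.46890878, 461.27429665])] side [array([42.83551149,  5.9532297 ]), array([196.32243672, 327.543582  ]), array([209.03212675, 349.60350961])]
S ideal slope -0.4063581075198226
y 1deg -0.3854751734015579
n 1deg -0.41228876664203845
D ideal slope 0.4816180903455465
y 1deg 0.5012524608587288
n 1deg 0.49409270704517677
[-124.1   -0.    -3.4] [array([-0.3,  0.8]), array([-0.3, -0.7])]
[-9.4 -2.1 -4.8] [array([-0.2,  0.5]), array([-0.2, -0.4])]
[ 0.8  0.5 -3.2] [array([-0.2,  0.5]), array([-0.2, -0.4])]
0.11472721592395946 pitch 45.71145147661114 yaw -11.590997800697728
rod dir pitch 44.97 yaw -10.52 tip depth mm -8.3 lateral y -0.8 lateral n-up 0.2
-0.06 [0.413 0.113 0.289] [ 48.4  -0.3 -18.2] [-0.1  0.  -0.2]
-0.03 [0.433 0.109 0.268] [20.3 -0.1 -7.6] [-0.1  0.  -0.2]
-0.008 [0.449 0.106 0.252] [-0.2  0.2  0.2] [-0.1  0.  -0.2]
0.0 [0.454 0.105 0.247] [-7.7  0.2  3. ] [-0.1  0.  -0.2]
0.03 [0.475 0.102 0.225] [-35.8   0.5  13.6] [-0.1  0.  -0.2]
0.06 [0.496 0.098 0.204] [-63.9   0.8  24.2] [-0.1  0.  -0.2]
0.09 [0.517 0.094 0.183] [-91.9   1.1  34.8] [-0.1  0.  -0.2]
0.115 [0.534 0.091 0.165] [-115.3    1.3   43.6] [-0.1  0.  -0.2]
```

move_arm --plan '[{"dx": 0, "dy": 0.5, "dz": 0, "ax": 0.4, "ay": -0.4, "az": -0.8, "grip": 0}, {"dx": -6, "dy": 0.5, "dz": 2, "ax": 0.4, "ay": -0.4, "az": -0.8, "grip": 0}, {"dx": -11, "dy": 0.5, "dz": 4, "ax": 0.4, "ay": -0.4, "az": -0.8, "grip": 0}, {"dx": -15, "dy": 0.5, "dz": 5.5, "ax": 0.4, "ay": -0.4, "az": -0.8, "grip": 0}]'

```text
clock: 10.35
eef_pos: [0.4601, 0.1046, 0.2407]
tcp_rot: [[-0.901, 0.167, -0.402], [0.156, 0.986, 0.06], [0.406, -0.008, -0.914]]
wrist_force: [0.3, 0.8, -1.0]
opening: 0.0135
```

```bash
python3 - <ins.py | head -2;  python3 - <<'E'
from see import see
see("pre3",names=("scene","side"),box=(200,130,120,90))
import cv2
for n,b in (("side",(240,105,60,75)),("scene",(265,130,60,75))):
    x,y,w,h=b;im=cv2.imread(f"pics/{n}_pre3.png")
    cv2.imwrite(f"pics/{n}_p3z.png",cv2.convertScaleAbs(cv2.resize(im[y:y+h,x:x+w],(w*8,h*8),interpolation=cv2.INTER_CUBIC),alpha=1.5 if n=="scene" else 1))
E
```

```text
10.35 [0.4601 0.1046 0.2407] [ 0.3  0.8 -1. ] 0.0135 [ 0.05  0.17  1.48  0.09  1.9  -1.34]
rod dir pitch 44.6 yaw -9.66 tip depth mm 8.1 lateral y 1.4 lateral n-up 1.1
```

View pics/scene_p3z.png

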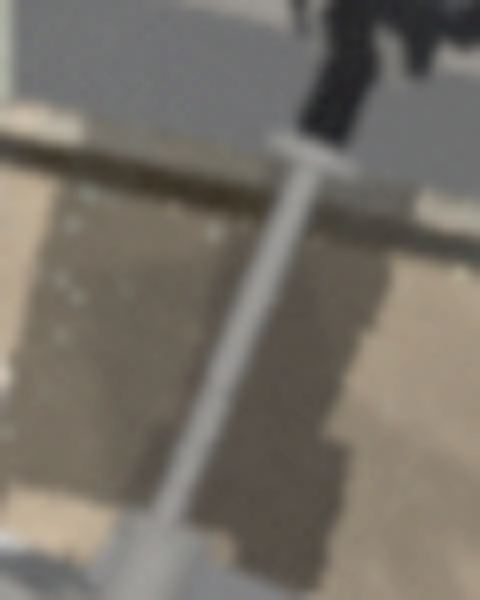

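View pics/side_p3z.png

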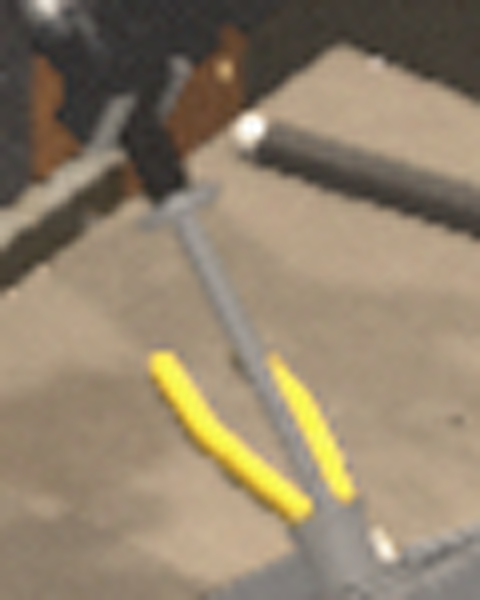

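```bash
cat >> ins.py <<'E'
    print('a in tool',(R.T@a).round(4),'force in (a,y,n)',np.round([s['wrist_force']@a,s['wrist_force']@[-np.sin(yaw),np.cos(yaw),0],s['wrist_force']@np.cross(a,[-np.sin(yaw),np.cos(yaw),0])],1))
E
python3 - <ins.py | tail -1
```

```text
a in tool [-9.336e-01 -7.000e-04  3.583e-01] force in (a,y,n) [ 1.2 -0.4 -1.5]
```

move_arm --plan '[{"dx": -5, "dy": 0, "dz": 1.8, "ax": 0, "ay": 0, "az": 0, "grip": 0}, {"dx": -9.4, "dy": 0, "dz": 3.5, "ax": 0, "ay": 0, "az": 0, "grip": 0}]'

```text
clock: 10.65
eef_pos: [0.467, 0.1032, 0.2329]
tcp_rot: [[-0.9, 0.167, -0.403], [0.156, 0.986, 0.06], [0.407, -0.008, -0.913]]
wrist_force: [-1.5, -0.2, -1.1]
opening: 0.0133
```

```bash
python3 - <ins.py | sed -n '1,2p;$p'
```

```text
10.65 [0.467  0.1032 0.2329] [-1.5 -0.2 -1.1] 0.0133 [ 0.05  0.2   1.47  0.08  1.89 -1.34]
rod dir pitch 44.7 yaw -9.69 tip depth mm 18.6 lateral y 1.2 lateral n-up 0.3
a in tool [-9.338e-01 -6.000e-04  3.577e-01] force in (a,y,n) [-0.3 -0.5 -1.8]
```

move_arm --plan '[{"dx": -5, "dy": 0, "dz": 1.8, "ax": 0, "ay": 0, "az": 0, "grip": 0}, {"dx": -10, "dy": 0, "dz": 3.6, "ax": 0, "ay": 0, "az": 0, "grip": 0}, {"dx": -15, "dy": 0, "dz": 5.5, "ax": 0, "ay": 0, "az": 0, "grip": 0}]'

```text
clock: 10.95
eef_pos: [0.4785, 0.1011, 0.2213]
tcp_rot: [[-0.9, 0.167, -0.403], [0.156, 0.986, 0.06], [0.408, -0.009, -0.913]]
wrist_force: [-1.7, -0.2, -1.1]
opening: 0.0136
```

```bash
python3 - <ins.py | sed -n '1,2p;$p';  python3 - <<'E'
from see import see
see("in1",names=("scene","side"),box=(200,130,120,90))
import cv2
for n,b in (("side",(240,105,60,75)),("scene",(265,130,60,75))):
    x,y,w,h=b;im=cv2.imread(f"pics/{n}_in1.png")
    cv2.imwrite(f"pics/{n}_in1z.png",cv2.convertScaleAbs(cv2.resize(im[y:y+h,x:x+w],(w*8,h*8),interpolation=cv2.INTER_CUBIC),alpha=1.5 if n=="scene" else 1))
E
```

```text
10.95 [0.4785 0.1011 0.2213] [-1.7 -0.2 -1.1] 0.0136 [ 0.04  0.23  1.45  0.08  1.87 -1.35]
rod dir pitch 44.72 yaw -9.7 tip depth mm 35.1 lateral y 1.1 lateral n-up 0.3
a in tool [-9.340e-01 -6.000e-04  3.573e-01] force in (a,y,n) [-0.4 -0.5 -2. ]
```

View pics/scene_in1z.png

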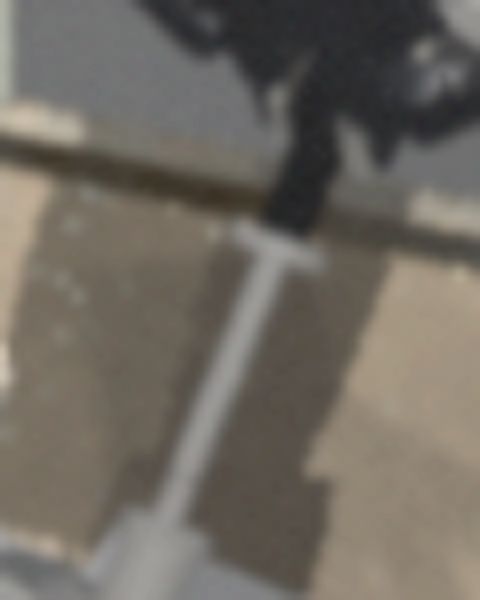

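View pics/side_in1z.png

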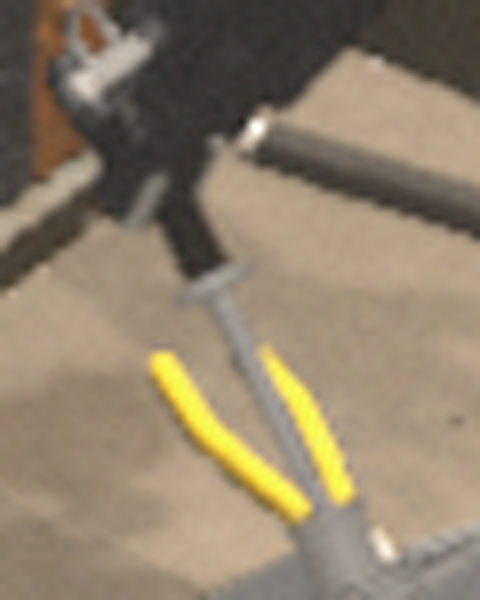

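move_arm --plan '[{"dx": -5, "dy": 0, "dz": 1.9, "ax": 0, "ay": 0, "az": 0, "grip": 0}, {"dx": -10, "dy": 0, "dz": 3.8, "ax": 0, "ay": 0, "az": 0, "grip": 0}, {"dx": -15, "dy": 0, "dz": 5.7, "ax": 0, "ay": 0, "az": 0, "grip": 0}]'

```text
clock: 11.35
eef_pos: [0.49, 0.099, 0.2093]
tcp_rot: [[-0.899, 0.167, -0.404], [0.156, 0.986, 0.06], [0.408, -0.009, -0.913]]
wrist_force: [-1.0, 1.1, -1.3]
opening: 0.0137
```

```bash
python3 - <ins.py | sed -n '1,2p;$p'
```

```text
11.35 [0.49   0.099  0.2093] [-1.   1.1 -1.3] 0.0137 [ 0.04  0.27  1.43  0.08  1.86 -1.35]
rod dir pitch 44.74 yaw -9.72 tip depth mm 51.9 lateral y 1.0 lateral n-up -0.1
a in tool [-9.341e-01 -3.000e-04  3.570e-01] force in (a,y,n) [ 0.1  0.9 -1.8]
```

move_arm --plan '[{"dx": -9.3, "dy": 0, "dz": 3.6, "ax": 0, "ay": 0, "az": 0, "grip": 0}, {"dx": -18.7, "dy": 0, "dz": 7.1, "ax": 0, "ay": 0, "az": 0, "grip": 0}, {"dx": -28, "dy": 0, "dz": 10.7, "ax": 0, "ay": 0, "az": 0, "grip": 0}]'

```text
clock: 11.65
eef_pos: [0.5115, 0.0951, 0.1872]
tcp_rot: [[-0.899, 0.167, -0.404], [0.156, 0.986, 0.06], [0.408, -0.009, -0.913]]
wrist_force: [-1.4, -0.5, -1.0]
opening: 0.0139
```

```bash
python3 - <ins.py | sed -n '1,2p;$p'
```

```text
11.65 [0.5115 0.0951 0.1872] [-1.4 -0.5 -1. ] 0.0139 [ 0.03  0.34  1.38  0.08  1.83 -1.36]
rod dir pitch 44.75 yaw -9.73 tip depth mm 82.9 lateral y 0.9 lateral n-up -0.2
a in tool [-9.341e-01 -2.000e-04  3.569e-01] force in (a,y,n) [-0.2 -0.7 -1.6]
```

move_arm --plan '[{"dx": -7, "dy": 0, "dz": 2.7, "ax": 0, "ay": 0, "az": 0, "grip": 0}, {"dx": -14, "dy": 0, "dz": 5.4, "ax": 0, "ay": 0, "az": 0, "grip": 0}, {"dx": -21, "dy": 0, "dz": 8, "ax": 0, "ay": 0, "az": 0, "grip": 0}]'

```text
clock: 11.95
eef_pos: [0.5277, 0.0922, 0.1708]
tcp_rot: [[-0.899, 0.167, -0.404], [0.156, 0.986, 0.06], [0.408, -0.009, -0.913]]
wrist_force: [-0.3, -0.3, -0.5]
opening: 0.0135
```

```bash
python3 - <ins.py | sed -n '1,2p;$p';  python3 - <<'E'
from see import see
see("in2",names=("scene","side"),box=(200,130,120,90))
import cv2
for n,b in (("side",(240,105,60,75)),("scene",(265,130,60,75))):
    x,y,w,h=b;im=cv2.imread(f"pics/{n}_in2.png")
    cv2.imwrite(f"pics/{n}_in2z.png",cv2.convertScaleAbs(cv2.resize(im[y:y+h,x:x+w],(w*8,h*8),interpolation=cv2.INTER_CUBIC),alpha=1.5))
E
```

```text
11.95 [0.5277 0.0922 0.1708] [-0.3 -0.3 -0.5] 0.0135 [ 0.03  0.39  1.35  0.07  1.81 -1.37]
rod dir pitch 44.74 yaw -9.74 tip depth mm 106.1 lateral y 0.9 lateral n-up -0.2
a in tool [-9.341e-01 -1.000e-04  3.569e-01] force in (a,y,n) [ 0.2 -0.3 -0.5]
```

View pics/scene_in2z.png

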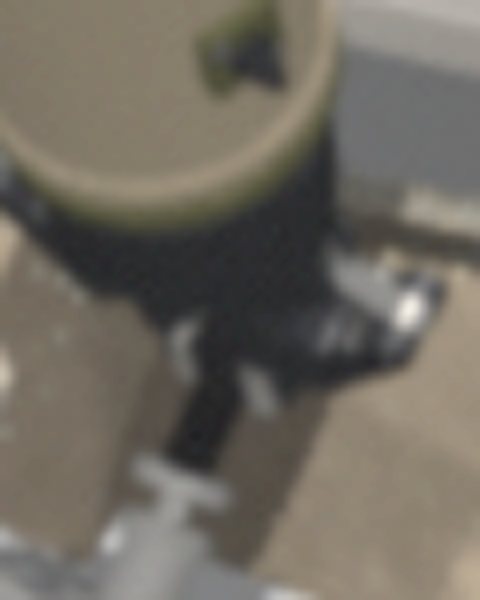

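View pics/side_in2z.png

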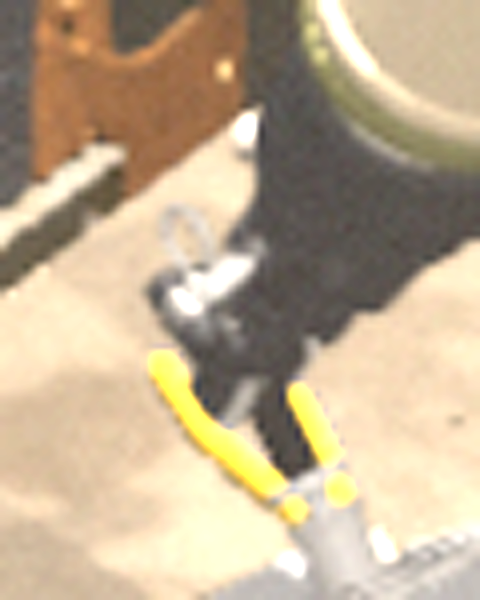

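move_arm --plan '[{"dx": -3, "dy": 0, "dz": 1.1, "ax": 0, "ay": 0, "az": 0, "grip": 0}, {"dx": -6, "dy": 0, "dz": 2.2, "ax": 0, "ay": 0, "az": 0, "grip": 0}]'

```text
clock: 12.25
eef_pos: [0.5321, 0.0913, 0.166]
tcp_rot: [[-0.899, 0.168, -0.404], [0.157, 0.986, 0.06], [0.409, -0.009, -0.913]]
wrist_force: [-0.8, 0.6, -1.4]
opening: 0.0137
```

```bash
python3 - <ins.py | sed -n '2p;$p'
```

```text
rod dir pitch 44.77 yaw -9.75 tip depth mm 112.8 lateral y 0.8 lateral n-up -0.4
a in tool [-9.343e-01  1.000e-04  3.565e-01] force in (a,y,n) [ 0.4  0.5 -1.6]
```

move_arm --plan '[{"dx": -1.5, "dy": 0, "dz": 0.6, "ax": 0, "ay": 0, "az": 0, "grip": 0}, {"dx": -2.5, "dy": 0, "dz": 0.9, "ax": 0, "ay": 0, "az": 0, "grip": 0}]'

```text
clock: 12.45
eef_pos: [0.5339, 0.091, 0.1643]
tcp_rot: [[-0.899, 0.167, -0.404], [0.156, 0.986, 0.06], [0.409, -0.009, -0.913]]
wrist_force: [-3.3, 0.8, 4.8]
opening: 0.0134
```

```bash
python3 - <ins.py | sed -n '2p;$p'
```

```text
rod dir pitch 44.79 yaw -9.75 tip depth mm 115.2 lateral y 0.8 lateral n-up -0.4
a in tool [-0.9344  0.      0.3562] force in (a,y,n) [-5.8  0.2  1. ]
```

move_arm --plan '[{"dx": -0.8, "dy": 0, "dz": 0.3, "ax": 0, "ay": 0, "az": 0, "grip": 0}, {"dx": -1.2, "dy": 0, "dz": 0.5, "ax": 0, "ay": 0, "az": 0, "grip": 0}, {"dx": -1.2, "dy": 0, "dz": 0.5, "ax": 0, "ay": 0, "az": 0, "grip": 0}]'

```text
clock: 12.75
eef_pos: [0.5341, 0.091, 0.1644]
tcp_rot: [[-0.899, 0.167, -0.406], [0.156, 0.986, 0.06], [0.41, -0.009, -0.912]]
wrist_force: [-5.3, 0.9, 6.0]
opening: 0.0135
```

```bash
python3 - <ins.py | sed -n '2p;$p';  python3 - <<'E'
from see import see
see("in3",names=("scene","side"),box=(200,130,120,90))
import cv2,numpy as np
o=[]
for n,b in (("side",(240,130,60,60)),("scene",(255,165,60,60))):
    x,y,w,h=b;im=cv2.imread(f"pics/{n}_in3.png")
    o.append(cv2.convertScaleAbs(cv2.resize(im[y:y+h,x:x+w],(400,400),interpolation=cv2.INTER_CUBIC),alpha=1.5))
cv2.imwrite("pics/in3z.png",np.hstack(o))
E
```

```text
rod dir pitch 44.87 yaw -9.73 tip depth mm 115.4 lateral y 0.8 lateral n-up -0.4
a in tool [-9.349e-01 -1.000e-04  3.549e-01] force in (a,y,n) [-8.1 -0.1  0.5]
```

View pics/in3z.png

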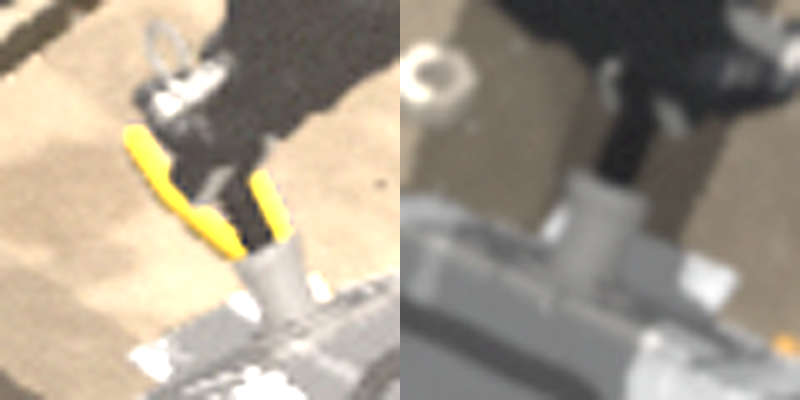

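move_arm --plan '[{"dx": 9.3, "dy": 0, "dz": -3.6, "ax": 0, "ay": 0, "az": 0, "grip": 0}, {"dx": 24, "dy": 0, "dz": -9, "ax": 0, "ay": 0, "az": 0, "grip": 0}, {"dx": 43, "dy": 0, "dz": -16.4, "ax": 0, "ay": 0, "az": 0, "grip": 0}, {"dx": 65, "dy": 0, "dz": -24.7, "ax": 0, "ay": 0, "az": 0, "grip": 0}]'

```text
clock: 13.25
eef_pos: [0.485, 0.0997, 0.2139]
tcp_rot: [[-0.899, 0.167, -0.406], [0.156, 0.986, 0.06], [0.41, -0.009, -0.912]]
wrist_force: [0.4, 0.0, -1.4]
opening: 0.0137
```

```bash
python3 - <ins.py | sed -n '1,2p;$p'
```

```text
13.25 [0.485  0.0997 0.2139] [ 0.4  0.  -1.4] 0.0137 [ 0.04  0.26  1.44  0.08  1.86 -1.35]
rod dir pitch 44.87 yaw -9.75 tip depth mm 45.1 lateral y 0.7 lateral n-up -0.6
a in tool [-9.349e-01  1.000e-04  3.549e-01] force in (a,y,n) [ 1.3  0.1 -0.7]
```

Another 75 mm out along the axis.

move_arm --plan '[{"dx": 19, "dy": 0, "dz": -7, "ax": 0, "ay": 0, "az": 0, "grip": 0}, {"dx": 37, "dy": 0, "dz": -14, "ax": 0, "ay": 0, "az": 0, "grip": 0}, {"dx": 56, "dy": 0, "dz": -21.3, "ax": 0, "ay": 0, "az": 0, "grip": 0}, {"dx": 75, "dy": 0, "dz": -28.5, "ax": 0, "ay": 0, "az": 0, "grip": 0}]'

```text
clock: 13.65
eef_pos: [0.4285, 0.1099, 0.2716]
tcp_rot: [[-0.899, 0.167, -0.405], [0.156, 0.986, 0.06], [0.409, -0.009, -0.912]]
wrist_force: [-0.3, 0.6, -1.6]
opening: 0.0138
```

```bash
python3 - <ins.py | sed -n '1,2p;$p'
python3 - <<'E'
from see import see
see("out",names=("scene","side"),box=(200,110,150,112))
E
python3 - <<'E'
from h import *
from bench import arm
s=arm.get_state()
R=Rlean(np.radians(-10.15),20); P=np.array([.43,-.03,.30])
print(delta(s,P,R))
E
```

```text
13.65 [0.4285 0.1099 0.2716] [-0.3  0.6 -1.6] 0.0138 [ 0.06  0.08  1.53  0.09  1.95 -1.32]
rod dir pitch 44.8 yaw -9.72 tip depth mm -36.4 lateral y 0.9 lateral n-up -0.2
a in tool [-9.345e-01 -2.000e-04  3.561e-01] force in (a,y,n) [ 0.8  0.5 -1.4]
(array([ -11.7, -138.3,  -33.2]), array([ -0.5, -43.9,   0.6]))
```

View pics/side_outc.png

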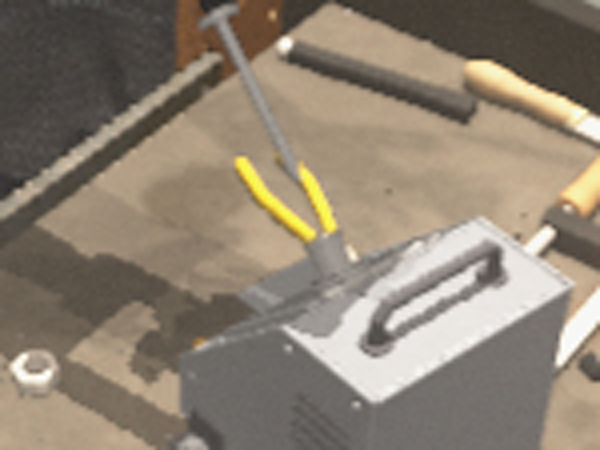

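View pics/scene_outc.png

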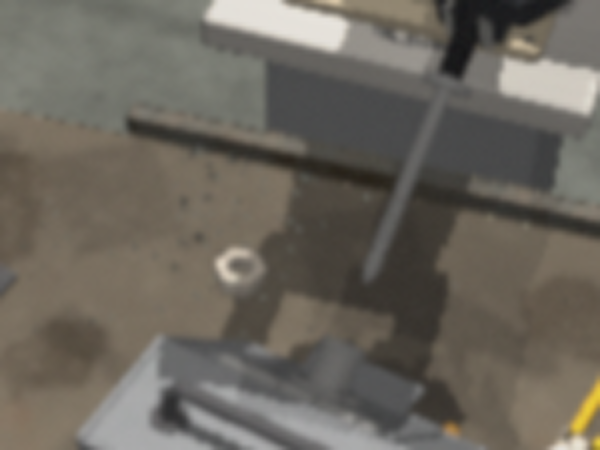

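move_arm --plan '[{"dx": 12, "dy": 0, "dz": -27, "ax": 0, "ay": 0, "az": 0, "grip": 0}, {"dx": 20, "dy": -20, "dz": -54, "ax": 0, "ay": -7, "az": 0, "grip": 0}, {"dx": 13, "dy": -60, "dz": -60, "ax": 0, "ay": -15, "az": 0, "grip": 0}, {"dx": 5, "dy": -105, "dz": -62, "ax": 0, "ay": -23, "az": 0, "grip": 0}, {"dx": -3, "dy": -150, "dz": -64, "ax": -0.2, "ay": -31, "az": 0.3, "grip": 0}]'

```text
clock: 14.25
eef_pos: [0.4334, -0.0436, 0.3327]
tcp_rot: [[-0.977, 0.17, 0.127], [0.168, 0.985, -0.029], [-0.131, -0.007, -0.991]]
wrist_force: [0.3, -0.8, -0.8]
opening: 0.0135
```

```bash
cat > fin.py <<'E'
from h import *
from bench import arm
s=arm.get_state();print(s['clock'],s['eef_pos'],s['qpos'].round(2),s['joint_velocities'].round(3),s['opening'])
R=Rlean(np.radians(-10.15),20.2); P=np.array([.43,-.1,.33])
print(delta(s,P,R))
E
python3 - <fin.py
```

```text
14.25 [ 0.43343874 -0.04363225  0.3327425 ] [-0.22 -0.48  1.85 -0.    1.64 -1.62] [-1.133 -1.41   1.122  0.094 -1.11  -1.045] 0.013504793767522375
(array([ -5.8, -56.1,   3.9]), array([ -0.3, -12.7,   0.4]))
```

move_arm --plan '[{"dx": -3, "dy": -25, "dz": 2, "ax": 0, "ay": -7, "az": 0.2, "grip": 0}, {"dx": -6, "dy": -45, "dz": 4, "ax": -0.3, "ay": -11.5, "az": 0.4, "grip": 0}, {"dx": -6, "dy": -56, "dz": 4, "ax": -0.3, "ay": -12.7, "az": 0.4, "grip": 0}, {"dx": -6, "dy": -56, "dz": 4, "ax": -0.3, "ay": -12.7, "az": 0.4, "grip": 0}, {"dx": -6, "dy": -56, "dz": 4, "ax": -0.3, "ay": -12.7, "az": 0.4, "grip": 0}]'

```text
clock: 14.75
eef_pos: [0.4302, -0.1001, 0.3299]
tcp_rot: [[-0.924, 0.177, 0.339], [0.166, 0.984, -0.062], [-0.345, -0.0, -0.939]]
wrist_force: [0.2, 0.5, -1.4]
opening: 0.0136
```

```bash
python3 - <<'E'
from see import see
see("fin",names=("scene","side","wrist"),box=(130,30,200,150))
E
python3 - <fin.py
```

```text
14.9 [ 0.43065523 -0.09937245  0.32982356] [-0.41 -0.71  2.03  0.08  1.47 -1.8 ] [ 0.002  0.002  0.001  0.     0.001 -0.003] 0.01363088611103529
(array([ 0.4, -0.7, -0.3]), array([ 0. , -0.1,  0.1]))
```

View pics/side_finc.png

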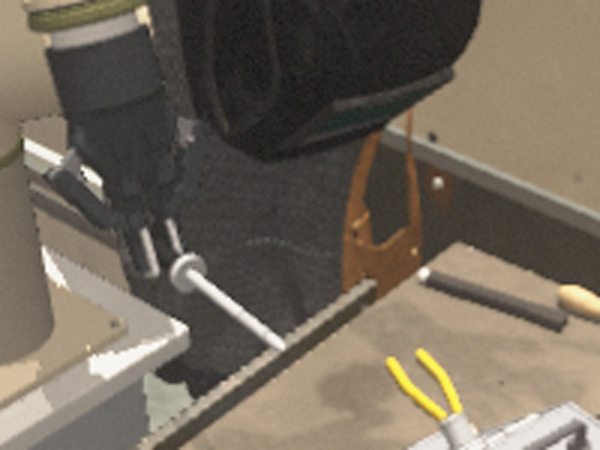

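View pics/scene_finc.png

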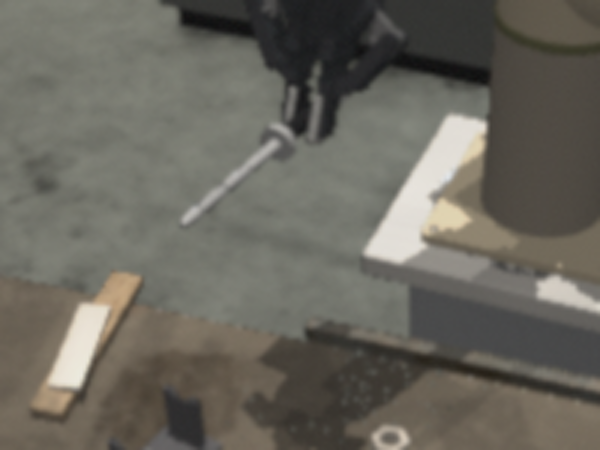

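View pics/wrist_finc.png

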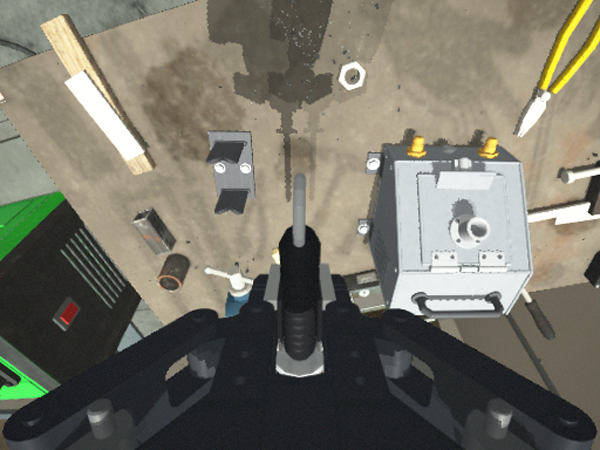

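Run:
```python
from h import *
from bench import arm
S=arm.camera_info("scene");D=arm.camera_info("side");k=lambda p:np.array(p)/3+[130,30]
c=tri([(S,k((277,143))),(D,k((192,274)))]);t=tri([(S,k((184,222))),(D,k((284,347)))])
d=t[0]-c[0];print(c,t,np.linalg.norm(d),'down pitch',np.degrees(np.arcsin(-d[2]/np.linalg.norm(d))))
s=arm.get_state();print(s['joint_velocities'].round(3),s['opening'])
```

```text
(array([ 0.46745431, -0.10586803,  0.34709253]), [array([-0.2,  0.5]), array([-0.2, -0.5])]) (array([ 0.57840811, -0.12619546,  0.34809627]), [array([-0.2,  0.6]), array([-0.3, -0.5])]) 0.11280496052147754 down pitch -0.5098225860197216
[ 0.002  0.002  0.001  0.     0.001 -0.003] 0.01363088611103529
```

Level within about 1°, still, and 0.35 m up. I'm handing it in.

Run:
```python
from bench import arm
print(arm.job_done()); s=arm.get_state();print(s['clock'],s['opening'])
```

```text
the job is handed in; nothing more can be done
None
the job is handed in; nothing more can be done
```

I carried out the whole job in the order asked and handed it in at about 15 s on the robot's clock, still holding the rod. No verdict is reported.

- **Door:** I pressed the lip straight down. The force rose to about 16 N at the ball catch, dropped, then rose to 26 N against the stop, with the lip at its shut height (89.5 mm against about 89 mm expected). The pictures afterwards, including the last wrist view, show the door flush.
- **Rod:** I gripped the handle at 80 N. The rod went down the tube with almost no force until the collar stopped on the mouth at 115 mm, with about 8 N along the axis. The pictures show the collar seated. I then drew the rod straight out along the tube.
- **Finish:** The arm is at rest and the rod is clear of the cooler. By triangulation its axis is about 347 mm above the bench and level to about 0.5°. The nut and pliers were left alone. I did not check the gas nozzle separately at the end; the arm never worked near it.

Two checks disagreed:

- **Tip position before entry:** The arm's pose and the two fixed cameras differed by about 8 mm on where the rod tip was. I corrected for this from the pictures, and the rod entered without touching.
- **Finger opening:** The gripper read 13.5 mm on the 16 mm handle. I did not find out why, but the grip held throughout.

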